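# Put together the pill organiser tower

## Task

Put the pill organiser together: push the orange tab inward so that the white cover unclips, lift the cover off the grey base and lay it flat on the newspaper, handle up. Then take the blue pill tray from the sloping rack and set it on the grey base with its four corner pins fully home in the sockets, and after it the yellow tray in the same way on top of the blue one. Lower the trays gently rather than dropping them, never tip them over, and leave the other things on the desk where they are.

Things in the scene. Friction and masses are not known exactly. Their poses are not given: they have to be found in the camera images.
- base: Grey open pill box 130 (x) x 96 (y) x 44 high, fixed to the desk, bottom of the tower. Origin: centre of its underside, z up. Under the cover its rim has four 10.5 square corner sockets, 40 deep, at x +-55.75, y +-38.75; a seated tray's origin is 44 above this one (40 above that of a tray below it). A bracket 48 wide, 36 high at its -x end reaches x = -95 and carries the tab.
- tab (a joint): Spring slide of the orange tab, m: 0 at rest, grows along the base's +x (inward, towards the box) to 0.009. Its hook holds the cover's end bar; at 0.005 or more the cover is free and a spring lifter raises that end of the cover 10 mm and keeps it up; let go, the tab springs back. Takes 1.4 N to start, 4.5 N at 0.007, 5.5 N at the end stop.
- tab_thumb (a point): Where to push, on the outer (-x) face of the orange tab: x -86.5, y 0, z 70 in the base frame at rest; axes as the base's. The tab is an upright plate 20 wide (y), 4 thick (x), top 78 above the desk. Its hook (up to z 53) and the cover's end bar lie below; the bar rises to about 60 when freed, so push above that.
- cover: Loose white cover: plate 130 (x) x 96 (y) x 4, 120 g, with an ear 44 wide reaching x = -95 round the tab. Origin: centre of the plate's underside, z up. Four round-tipped pins, diameter 8, 10 long, below it at x +-55.75, y +-38.75, at the start in the base's sockets (axes as the base's, origin 44 above the desk). On the newspaper it stands on these pins.
- cover_grip (a point): Point to grip on the cover's handle, 26 above the plate's underside on its centre line. The handle is an upright rib 50 long (x), 10 thick (y), its top 34 above the plate's underside; axes as the cover's. Once freed, the cover leans about 4 degrees, up at the tab end.
- tray_blue: Loose open blue pill tray 130 (x) x 96 (y) x 40 high, 150 g, walls and floor 4. Origin: centre of the floor's underside, z out of the open top. Pins (diameter 8, round tips, 12 long) hang below at x +-55.75, y +-38.75; 10.5 square sockets, over 30 deep, in the top rim above them. Same either way round. Starts standing on its pins in either rack bay, open top leaning 30 degrees to the rack's front.
- tray_blue_grip (a point): Point to grip on the blue tray's middle rib: on the tray's centre line, 26 above its origin; axes as the tray's. The upright rib is 10 thick (x), 60 long (y), its top 36 above the tray's origin and below the rim; the floor beside it (40 mm each side in x) is free for fingers, 22 below this point. On the rack the tray's x runs across the slope (along the rack's y).
- tray_yellow: Loose open yellow pill tray 130 (x) x 96 (y) x 40 high, 150 g, walls and floor 4. Origin: centre of the floor's underside, z out of the open top. Pins (diameter 8, round tips, 12 long) hang below at x +-55.75, y +-38.75; 10.5 square sockets, over 30 deep, in the top rim above them. Same either way round. Starts standing on its pins in either rack bay, open top leaning 30 degrees to the rack's front.
- tray_yellow_grip (a point): Point to grip on the yellow tray's middle rib: on the tray's centre line, 26 above its origin; axes as the tray's. The upright rib is 10 thick (x), 60 long (y), its top 36 above the tray's origin and below the rim; the floor beside it (40 mm each side in x) is free for fingers, 22 below this point. On the rack the tray's x runs across the slope (along the rack's y).
- rack: Pale wooden rack fixed to the desk; board sloping 30 degrees, 320 wide (y), low at its front (-x), high at the back (85), two bays centred at y about +-77 with a thin divider between. Origin: desk level under its middle; z up. A lip along the low edge, 22 above the board, stops the trays sliding; lift a tray square to the board.
- paper: Folded newspaper lying flat, fixed, 250 (x) x 260 (y) x 3 thick. Origin: centre of its underside on the desk. The cover goes here, its middle not nearer than about 30 mm to the edges.
- thermos: Purple steel flask, 70 in diameter, 204 high, loose, to be left alone. Origin: centre of its underside.
- pill_bottle: White pill bottle with a blue cap, 48 in diameter, 85 high, loose, to be left alone. Origin: centre of its underside.
- carton_white: White medicine carton lying flat, 80 x 130 x 32 high, loose, to be left alone. Origin: centre of its underside.
- carton_purple: Purple and white medicine carton lying flat, 60 x 130 x 26 high, loose, to be left alone. Origin: centre of its underside.
- carton_tall: Small white carton standing upright, 48 x 48 x 95 high with an open flap to 122, loose, to be left alone. Origin: centre of its underside.
- jar_lid: Black jar lid lying flat, 76 in diameter, 16 high, loose, to be left alone. Origin: centre of its underside.
Not all that is in view belongs to the job. Several things have the shape of the tray_yellow; the one meant has the colours described above.

How it is judged:
By the outcome, as a careful person would: the job done as asked, in the order asked, and still so for the second after the job is handed in, with the robot touching nothing.
It also fails if it takes over 72 s, if anything falls off the work surface, if the arm or the gripper's body presses on something with over 40 N, if the wrist force passes 120 N, or if a joint passes its speed limit or range.

## Robot

A 6-joint arm with a two-finger parallel gripper is mounted at the origin on the work surface. World frame = base frame: x ahead of the robot, y to its left, z up, the work surface at z = 0. Lengths are in mm, angles in rad, forces in N, time in s.
With the tool pointing down it reaches from about 375 to 975 mm from the base axis. Payload 3.8 kg.
Tool frame: the origin (TCP) lies at the very end of the fingers, on their centre line; the grasp point (between the pads) lies env.grip_point_offset behind it (env.grip_point_offset is the distance from the TCP to the grasp point, in mm); z points along the fingers, y is the line along which they close (so a half turn about z gives the same grasp; the last joint's range is limited). The gripper opens to 88 mm and grips with 3 to 60 N. Pads are 18 mm wide; open, the fingers measure 123 mm over their backs; the gripper's body (75 mm by 187 mm) begins 45 mm behind the grasp point.
Start: joints at [-1.204, 0.264, 1.604, -0, 1.274, -0.037], TCP at [265.212, -620.71, 212.506] pointing down, gripper open.
Joint ranges: [-2.63, 2.63], [-0.94, 2.18], [0.31, 2.57], [-1.31, 4.45], [0, 2.66], [-2.55, 2.55]. Speed limits (rad/s): [2.57, 2.57, 3.14, 3.14, 3.14, 3.14].

## Interface

Orientations are given as a rotation vector (axis times angle).
In Python, from bench import observe, vision, env gives the robot as it stands.
- The arm moves only by the shell command python3 -m inch 'ROWS' [OPENING]. ROWS is JSON, a list of rows, each an object with "offset": the shift along the world's x, y, z scaled (see below), a list of three; "rotation": the turn, a rotation vector about the world's x, y, z scaled (see below), a list of three. A call has exactly 5 rows; each row is the pose to reach, as a shift and turn from the pose commanded when the call began; what a row does not reach only later rows make up. The controller multiplies each number of a shift by 0.2 m and each number of a turn by 120 degrees. A row lasts 1/10 s, in which the tool goes at most 50 mm and 8.59 degrees, less where a joint would pass 70% of its speed; a pose out of reach is approached as far as the arm can. A call with a number of a shift or a turn outside -1 to 1 is refused whole. A call with a gripper value outside its range is refused whole. OPENING is the finger opening in mm, from 0 to 88.1, set as the call begins (- or left out, the last holds). The fingers move at their own pace and stop on an object; the grip force is fixed at half the most. Time passes only in rows, so rows that repeat a pose let the fingers close, or fill a call up. It gives the time, the measured TCP pose, the force, the opening and the grip force at its end, in the units of the state.
- observe(): the state, without advancing time (a new reading comes with each control period).
- vision.read_camera(name): name is "side" or "top"; returns a dict with "pixels" (384x512x3 uint8, red, green, blue), "range_z" (384x512 float32, mm along the optical axis (not along the pixel's ray), 0 where there is no reading), "camera_matrix" (3x3 intrinsics, pixels), "R" (3x3) and "t" (3): a world point X has camera coordinates R X + t. Camera axes: x right, y down, z forward; pixel columns grow to the right and rows downward; lengths in mm; the calibration is good to about 2 mm. A picture is of the moment at which its call begins.
- env.sign_off(): hands the job in; it is judged then, once.
The state is a dict: "t": time; "q": joint angles; "joint_velocities": joint speeds; "tau": joint torques, N m; "ee_pos": TCP position; "orientation": TCP orientation; "contact_force": force on the tool from outside, world axes, zero at the start; "moment": the same for the moment, N m; "grip_width": finger opening in mm; "grasp_force": force on a finger pad.
Only numpy, scipy, OpenCV 4.12 (cv2) and the standard library are available. Lean on these libraries where they do the work, as an engineer would, in place of code of your own. Each camera call takes 0.05 s, during which the arm holds its last target. There are 200 camera calls.

## Working session

There is one attempt and no reset: what is moved stays moved. The work goes in short steps, Python scripts to look and compute and a shell command to move; the robot and the scene stay as the last step left them, time stands still between calls to the robot, and variables do not carry over. Pictures are saved under pics/ and viewed, at most 10 in all, crops included, and the job is handed in when it is done.

```bash
ls; mkdir -p pics; python3 - <<'E'
from bench import observe, vision, env
import cv2,numpy as np
print(observe(), env.grip_point_offset)
for n in("top","side"):
    c=vision.read_camera(n); cv2.imwrite(f"pics/{n}0.png",cv2.resize(c["pixels"][:,:,::-1],(800,600)))
    np.savez(f"{n}0.npz",**c); print(n,c["camera_matrix"],c["R"],c["t"],-c["R"].T@c["t"])
E
```

```text
pics
{'t': 0.0, 'q': array([-1.20391402e+00,  2.64720318e-01,  1.60535606e+00,  3.61107558e-06,
        1.27368704e+00, -3.69136944e-02]), 'joint_velocities': array([ 0.00018932, -0.00037376, -0.00204497, -0.00129237,  0.00081424,
        0.00022578]), 'tau': array([-7.17524881e-05, -5.02117896e+01, -3.56876886e+01,  7.30495225e-02,
        2.95740017e-02, -1.52567145e-04]), 'ee_pos': array([ 264.93471263, -620.01053008,  211.21987177]), 'orientation': array([-3.07568174e+00, -6.29549729e-01,  5.54293085e-04]), 'contact_force': array([-0.65718181,  0.47488341,  0.60671399]), 'moment': array([-0.01888297, -0.00060331, -0.06791892]), 'grasp_force': 0.0, 'grip_width': 88.6456957608908} 18.700000000000003
top [[363.1607705    0.         255.11943612]
 [  0.         363.1607705  195.84680621]
 [  0.           0.           1.        ]] [[ 0.0569057  -0.99835836 -0.00650546]
 [-0.97435042 -0.05411392 -0.21843294]
 [ 0.21772232  0.01876867 -0.97583028]] [  8.44492359 511.97528072 990.38581957] [ 282.73366931   17.54782179 1078.33567251]
side [[409.33636154   0.         253.18890782]
 [  0.         409.33636154 186.61234772]
 [  0.           0.           1.        ]] [[-0.99297473 -0.11830895  0.00204271]
 [-0.08784443  0.72549845 -0.68259457]
 [ 0.07927507 -0.67797861 -0.73079441]] [ 514.24570369   80.79560361 1116.40040192] [429.22771891 759.11837088 869.95936402]
```

View pics/top0.png

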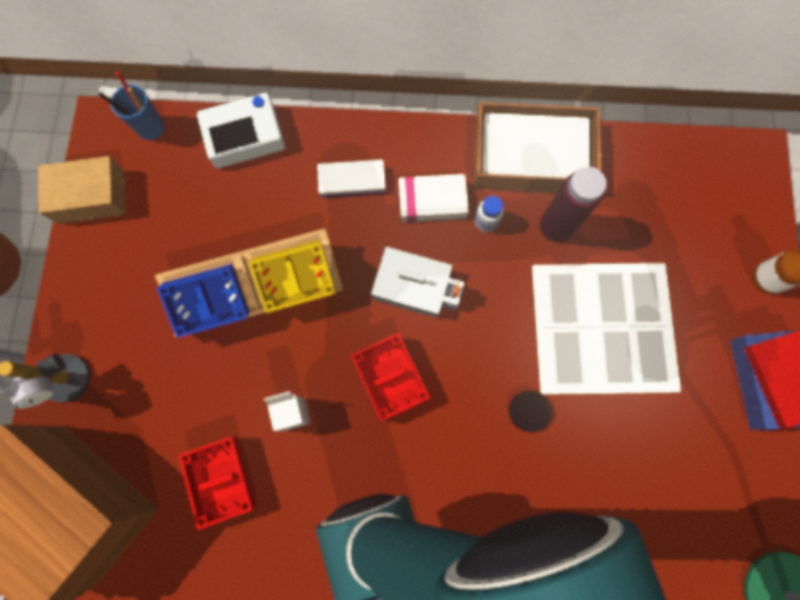

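View pics/side0.png

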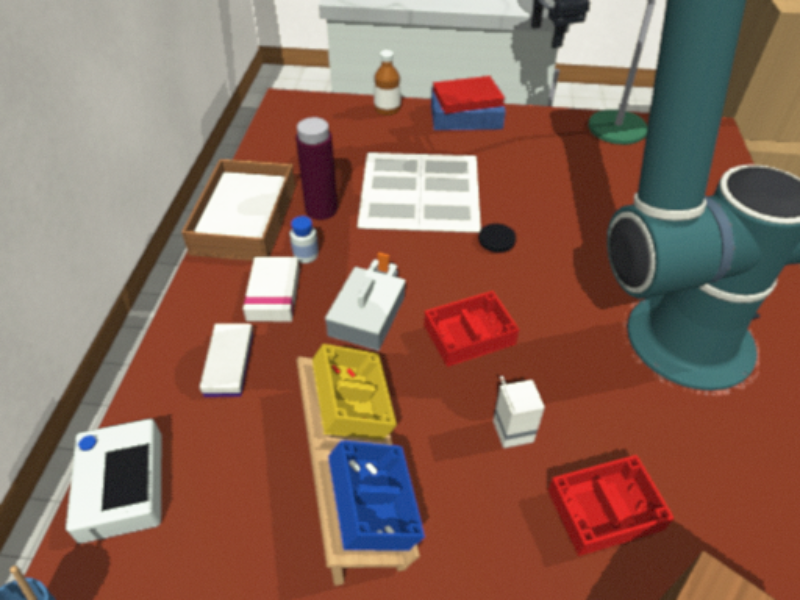

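The top view (800x600) shows the cover on its base at (412,280) with the tab at (455,290), the newspaper at (605,328), and the rack with blue (203,298) and yellow (292,277). Things that could be mistaken:
- **Trays:** red trays at (390,377) and (217,482), and red and blue books at (770,380). None is yellow or blue with tray shape, so I choose the trays on the rack.
- **Cover:** white cartons at (350,178) and (433,197). The one with the rib and orange tab is the cover.

```bash
cat > h.py <<'E'
import cv2,numpy as np
from bench import observe, vision, env
from scipy.spatial.transform import Rotation as Ro
def world(c):
    h,w=c["range_z"].shape; v,u=np.mgrid[:h,:w]; K=c["camera_matrix"]; z=c["range_z"].astype(float)
    p=np.stack([(u-K[0,2])/K[0,0]*z,(v-K[1,2])/K[1,1]*z,z],-1)
    return (p-c["t"])@c["R"]
def cam(n):
    c=vision.read_camera(n); return c,world(c)
def rect(P):
    return cv2.minAreaRect(P[:,:2].astype(np.float32))
E
python3 - <<'E'
from h import *
for n in("top","side"):
    c=dict(np.load(n+"0.npz")); W=world(c); hsv=cv2.cvtColor(c["pixels"],cv2.COLOR_RGB2HSV); ok=c["range_z"]>0
    def comp(m):
        m=cv2.morphologyEx(m.astype(np.uint8),cv2.MORPH_OPEN,np.ones((2,2)))
        k,l,s,ce=cv2.connectedComponentsWithStats(m); return [(l==i,s[i],ce[i]) for i in range(1,k) if s[i][4]>25]
    H,S,V=hsv[...,0].astype(int),hsv[...,1],hsv[...,2]
    X=W[...,0];Y=W[...,1];Z=W[...,2]
    print(n)
    tests={"white z48":(S<60)&(abs(Z-48)<5)&ok,"rib":(Z>60)&(Z<82)&(S<70)&ok,"orange":(H>5)&(H<18)&(S>150)&(Z>40)&(Z<90)&ok,
     "yellow":(H>20)&(H<35)&(S>130)&ok&(Z>20)&(Z<160),"blue":(H>105)&(H<125)&(S>130)&ok&(Z>15)&(Z<160),
     "paper":(S<70)&(abs(Z-3)<5)&(V>90)&ok}
    for k,m in tests.items():
        for mm,s,ce in comp(m):
            P=W[mm]
            if P[:,0].max()>900 or abs(P[:,1]).max()>750: continue
            r=rect(P); print(k,"px",ce.round(),"n",s[4],"c",np.round(r[0]),"size",np.round(r[1]),"ang",round(r[2],1),"z",np.percentile(Z[mm],[2,50,98]).round())
    for col in("yellow","blue"):
        m=tests[col]; g=comp(m)
        g=max([x for x in g if 250<W[x[0]][:,0].mean()<800 and W[x[0]][:,1].mean()>0],key=lambda x:x[1][4])
        P=W[g[0]]; q=P-P.mean(0); 
        # top-rim plane: slope frame
        print(col,"mean",P.mean(0).round(1))
E
```

```text
top
white z48 px [146.  86.] n 29 c [565. 214.] size [688.  28.] ang 32.6 z [ 48.  52. 505.]
white z48 px [153.  88.] n 32 c [839. 376.] size [23. 23.] ang 5.8 z [49. 52. 56.]
white z48 px [266. 180.] n 1342 c [458.  26.] size [161. 333.] ang 74.8 z [34. 48. 53.]
rib px [265. 177.] n 79 c [429.   4.] size [291.  47.] ang 3.0 z [48. 75. 80.]
orange px [502. 175.] n 74 c [ 472. -350.] size [ 55. 825.] ang 23.4 z [69. 84. 94.]
orange px [ 64. 321.] n 965 c [124. 325.] size [293. 628.] ang 2.2 z [27. 61. 90.]
yellow px [188. 177.] n 1572 c [421. 171.] size [387. 149.] ang 26.9 z [  0.  73. 122.]
blue px [316. 132.] n 99 c [503. -51.] size [ 31. 461.] ang 68.8 z [66. 85. 88.]
blue px [131. 193.] n 1491 c [433. 225.] size [493. 143.] ang 70.2 z [  1.  74. 121.]
paper px [388. 211.] n 7088 c [ 475. -230.] size [279. 562.] ang 11.4 z [-1.  3.  7.]
yellow mean [549.7 232.   78.4]
blue mean [493.6 389.1  76.9]
side
white z48 px [ 84. 301.] n 58 c [844. 381.] size [28. 18.] ang 6.6 z [50. 52. 55.]
rib px [235. 186.] n 91 c [564.   8.] size [70.  8.] ang 78.3 z [47. 70. 80.]
rib px [332. 267.] n 147 c [294. 222.] size [79. 44.] ang 16.6 z [-1. 69. 86.]
rib px [238. 300.] n 30 c [508. 344.] size [11. 13.] ang 45.7 z [56. 66. 70.]
orange px [248.  55.] n 41 c [ 615. -651.] size [46. 19.] ang 10.0 z [72. 78. 86.]
orange px [246. 168.] n 65 c [ 551. -100.] size [17. 82.] ang 7.4 z [-1. 56. 77.]
blue px [284.  76.] n 58 c [ 469. -600.] size [46. 14.] ang 5.4 z [14. 28. 48.]
blue px [298.  76.] n 35 c [ 422. -608.] size [34. 14.] ang 7.2 z [15. 26. 39.]
blue px [194. 145.] n 122 c [ 708. -120.] size [32. 31.] ang 0.3 z [63. 83. 88.]
paper px [175. 205.] n 46 c [730.  49.] size [59.  7.] ang 7.0 z [-2.  0.  3.]
yellow mean [550.9 241.4  83.5]
blue mean [496.5 394.1  83. ]
```

```bash
python3 - <<'E'
from h import *
c=dict(np.load("top0.npz"));d=dict(np.load("side0.npz"))
a=cv2.resize(c["pixels"][145:220,90:305,::-1],None,fx=3.6,fy=3.6,interpolation=cv2.INTER_CUBIC)
b=cv2.resize(d["pixels"][155:225,195:345,::-1],None,fx=4,fy=4,interpolation=cv2.INTER_CUBIC)
o=np.zeros((a.shape[0]+b.shape[0],max(a.shape[1],b.shape[1]),3),np.uint8);o[:a.shape[0],:a.shape[1]]=a;o[a.shape[0]:,:b.shape[1]]=b
cv2.imwrite("pics/crop0.png",o)
E
```

```text
(no output)
```

View pics/crop0.png

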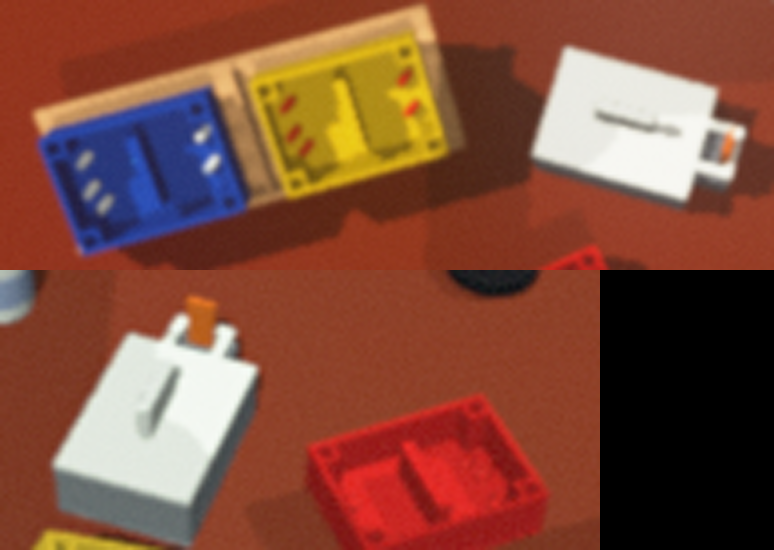

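```bash
cat >> h.py <<'E'
def clean(c,W,tol=6):
    z=c["range_z"]; k=np.ones((3,3)); return (z>0)&((cv2.dilate(z,k)-cv2.erode(z,k))<tol*3)
def fitrect(Q):   # 2D pts -> centre, extents, angle (long axis, deg), edge by percentiles over angles
    best=None
    for a in np.arange(-45,45,.5):
        r=np.deg2rad(a);e=np.array([[np.cos(r),np.sin(r)],[-np.sin(r),np.cos(r)]]);p=Q@e.T
        lo,hi=np.percentile(p,[1,99],axis=0);A=np.prod(hi-lo)
        if best is None or A<best[0]: best=(A,e.T@((lo+hi)/2),hi-lo,a)
    return best[1:]
E
python3 - <<'E'
from h import *
for n in("top","side"):
    c=dict(np.load(n+"0.npz")); W=world(c); hsv=cv2.cvtColor(c["pixels"],cv2.COLOR_RGB2HSV); ok=clean(c,W)
    H,S,V=hsv[...,0].astype(int),hsv[...,1],hsv[...,2]; X,Y,Z=W[...,0],W[...,1],W[...,2]
    box=(X>480)&(X<640)&(Y>-110)&(Y<100)
    print(n)
    P=W[ok&box&(S<70)&(abs(Z-48)<6)&(Y>-62)]; print("plate",len(P),*[np.round(x,1) for x in fitrect(P[:,:2])],P[:,2].mean())
    P=W[(c["range_z"]>0)&box&(S<90)&(Z>62)&(Z<90)]; print("rib",len(P),P.mean(0).round(1),P[:,2].max(),cv2.minAreaRect(P[:,:2].astype(np.float32)))
    P=W[(c["range_z"]>0)&box&(H>4)&(H<18)&(S>130)&(Z>48)&(Z<95)]; print("tab",len(P),np.median(P,0).round(1),P.min(0).round(),P.max(0).round())
    P=W[ok&(S<70)&(V>90)&(abs(Z-3)<6)&(Y<-90)&(Y>-420)&(X<660)&(X>300)]; print("paper",*[np.round(x,1) for x in fitrect(P[:,:2])],P[:,2].mean())
    P=W[ok&(V<60)&(abs(Z-14)<10)&(Y<0)&(Y>-300)&(X<450)&(X>280)]; print("lid",len(P), np.median(P,0) if len(P) else 0)
    for col,lo,hi in(("yellow",20,35),("blue",105,125)):
        m=(H>lo)&(H<hi)&(S>110)&ok&(Z>30)&(Z<150)&(X>400)&(X<660)&(Y>120)&(Y<490)
        for yaw in (18,20,22):
            R=Ro.from_euler("ZY",[yaw,-30],degrees=True).as_matrix()  # columns: upslope, rack y, normal
            Q=W[m]@R; h,e=np.histogram(Q[:,2],bins=np.arange(Q[:,2].min(),Q[:,2].max()+3,2)); 
            zt=np.percentile(Q[:,2],97); T=Q[(Q[:,2]>zt-7)]
            ctr,ex,a=fitrect(T[:,:2])
            zr=np.median(T[:,2]); A=np.c_[T[:,:2]-ctr,np.ones(len(T))]; s=np.linalg.lstsq(A,T[:,2],rcond=None)[0]
            print(col,yaw,len(T),"z",zr.round(1),"ext",ex.round(),"a",a,"tilt res deg",np.rad2deg(s[:2]).round(1),"rim centre",(R@np.r_[ctr,s[2]]).round(1))
E
```

```text
top
plate 1122 [563.8   9.8] [ 90.2 133. ] -14.0 48.273692853858115
rib 78 [565.1  13.1  75.8] 81.4310465925256 ((560.3104858398438, -14.272281646728516), (109.47362518310547, 11.60671615600586), 78.10974884033203)
tab 12 [542.2 -66.   74.1] [537. -71.  51.] [553. -63.  80.]
paper [ 502.1 -323.5] [247.3 189.3] 2.0 2.9860909522581816
lid 176 [ 322.19364333 -202.65400964   15.77722053]
yellow 18 55 z -211.4 ext [ 92. 116.] a 1.5 tilt res deg [-1.3  0.6] rim centre [545.4 233.7  96.5]
yellow 20 54 z -212.0 ext [ 92. 115.] a 0.0 tilt res deg [-1.7 -0.1] rim centre [545.4 233.8  96.6]
yellow 22 54 z -212.8 ext [ 92. 116.] a -2.0 tilt res deg [-1.7 -1. ] rim centre [545.4 233.8  96.6]
blue 18 114 z -209.2 ext [ 92. 127.] a 1.0 tilt res deg [-0.4  0.7] rim centre [492.2 384.1  97.4]
blue 20 114 z -212.8 ext [ 92. 127.] a -0.5 tilt res deg [-0.4 -0.3] rim centre [492.1 384.1  97.4]
blue 22 113 z -216.3 ext [ 92. 126.] a -2.0 tilt res deg [-0.5 -1.2] rim centre [492.  384.2  97.3]
side
plate 1009 [566.3  17.2] [ 90.7 133.1] -12.5 47.99214813028258
rib 86 [567.4  21.7  74.3] 81.5767663930974 (
[... 168 characters left out ...]
[ 505.9 -321.4] [247.1 192.7] 2.5 2.4441347969797502
lid 290 [ 340.79050256 -203.70751377   14.96222655]
yellow 18 447 z -212.6 ext [ 94. 129.] a 1.0 tilt res deg [0.2 0.7] rim centre [547.3 233.5  96.9]
yellow 20 455 z -213.5 ext [ 94. 129.] a -0.5 tilt res deg [0.2 0.1] rim centre [547.3 233.6  96.8]
yellow 22 456 z -213.8 ext [ 94. 129.] a -2.5 tilt res deg [ 0.2 -0.6] rim centre [547.3 233.6  96.8]
blue 18 644 z -210.0 ext [ 94. 128.] a 1.5 tilt res deg [0.  0.6] rim centre [492.4 388.5  97.2]
blue 20 651 z -213.6 ext [ 94. 128.] a -0.5 tilt res deg [0.1 0. ] rim centre [492.3 388.4  97. ]
blue 22 646 z -217.0 ext [ 94. 128.] a -2.0 tilt res deg [ 0.3 -0.6] rim centre [492.3 388.4  97. ]
```

```bash
cat > plate.py <<'E'
from h import *
def plate(c,W,zc=48,ang=76):
    hsv=cv2.cvtColor(c["pixels"],cv2.COLOR_RGB2HSV);X,Y,Z=np.moveaxis(W,-1,0)
    out=[]
    ok=(c["range_z"]>0)&(X>480)&(X<640)&(Y>-110)&(Y<100)&(hsv[...,1]<70)&(abs(Z-zc)<5)
    m=cv2.morphologyEx(ok.astype(np.uint8),cv2.MORPH_OPEN,np.ones((3,3)))>0
    # rays onto the plane z=zc
    v,u=np.nonzero(m);K=c["camera_matrix"];d=np.c_[(u-K[0,2])/K[0,0],(v-K[1,2])/K[1,1],np.ones(len(u))]@c["R"];o=-c["R"].T@c["t"]
    P=(o+d*((zc-o[2])/d[:,2:]))[:,:2]
    for a in (ang-3,ang-2,ang-1,ang,ang+1,ang+2,ang+3):
        r=np.deg2rad(a);e=np.array([[np.cos(r),np.sin(r)],[-np.sin(r),np.cos(r)]]);p=P@e.T
        y0,y1=np.percentile(p[:,1],[.7,99.3]);yc=(y0+y1)/2;s=abs(p[:,1]-yc)>27
        x0,x1=np.percentile(p[s,0],[.7,99.3]);out.append(((x1-x0)*(y1-y0),a,x1-x0,y1-y0,*(e.T@[(x0+x1)/2,yc])))
    return out
E
python3 - <<'E'
from plate import *
for n in("top","side"):
    c=dict(np.load(n+"0.npz"));W=world(c);print(n);print(np.round(plate(c,W),1))
    hsv=cv2.cvtColor(c["pixels"],cv2.COLOR_RGB2HSV)
    # tab: orange pixel top, ray on z=78 / outline
    H,S=hsv[...,0].astype(int),hsv[...,1]
    X,Y,Z=np.moveaxis(W,-1,0)
    m=(H>4)&(H<20)&(S>120)&(abs(X-550)<40)&(abs(Y+70)<40)&(Z>40)
    v,u=np.nonzero(m);print("tab px",u.mean(),v.mean(),v.min(),len(u), W[m][:,2].max())
E
```

```text
top
[[12814.8    73.    130.1    98.5   566.2    14.9]
 [12556.5    74.    128.6    97.6   566.6    15.6]
 [12298.6    75.    127.7    96.3   566.6    15.8]
 [12179.6    76.    127.2    95.7   566.6    15.7]
 [12157.6    77.    127.     95.7   566.6    16. ]
 [12187.3    78.    127.1    95.9   566.6    16.1]
 [12213.6    79.    126.5    96.5   566.6    16.4]]
tab px 291.85714285714283 185.92857142857142 183 14 80.35427794907048
side
[[13276.8    73.    134.8    98.5   566.8    18.6]
 [12904.8    74.    132.7    97.3   567.1    19. ]
 [12686.6    75.    131.5    96.5   567.3    19.1]
 [12593.6    76.    131.     96.1   567.5    19.2]
 [12616.4    77.    131.1    96.2   567.6    18.8]
 [12611.8    78.    130.7    96.5   567.6    18.8]
 [12678.4    79.    130.4    97.2   567.6    18.9]]
tab px 244.9402985074627 166.88059701492537 162 67 78.38402700436667
```

```bash
python3 - <<'E'
from h import *
for n in("top","side"):
    c=dict(np.load(n+"0.npz")); W=world(c); hsv=cv2.cvtColor(c["pixels"],cv2.COLOR_RGB2HSV); ok=clean(c,W)
    H,S,V=hsv[...,0].astype(int),hsv[...,1],hsv[...,2]; X,Y,Z=W[...,0],W[...,1],W[...,2]
    P=W[ok&(Z>190)&(Z<220)&(X>450)&(X<850)&(Y<-100)&(Y>-450)];print(n,"thermos top",len(P),np.median(P,0).round(),P.min(0).round(),P.max(0).round())
    P=W[ok&(S<70)&(V>90)&(abs(Z-3)<7)&(Y<-190)&(Y>-620)&(X<660)&(X>300)]; print("paper",*[np.round(x,1) for x in fitrect(P[:,:2])])
E
python3 -m inch '[{"offset":[0.9,1,0],"rotation":[0,0,0.3]},{"offset":[0.9,1,0],"rotation":[0,0,0.3]},{"offset":[0.9,1,0],"rotation":[0,0,0.3]},{"offset":[0.9,1,0],"rotation":[0,0,0.3]},{"offset":[0.9,1,0],"rotation":[0,0,0.3]}]' 0
```

```text
top thermos top 321 [ 703. -264.  204.] [ 677. -292.  190.] [ 734. -240.  209.]
paper [ 504.4 -358. ] [245.6 256.3] 3.0
side thermos top 197 [ 706. -254.  203.] [ 681. -290.  190.] [ 731. -236.  207.]
paper [ 507.7 -354.5] [247.1 257.4] 3.0
t: 0.6
ee_pos: [433.2, -433.1, 212.0]
orientation: [-2.729, -1.554, 0.0]
contact_force: [0.5, -0.5, 0.3]
grip_width: 50.3
grasp_force: 0.0
```

```bash
cat >> h.py <<'E'
def st(ref=(567,17.3),yaw=76.7):
    s=observe();R=Ro.from_rotvec(s["orientation"]).as_matrix();p=s["ee_pos"];r=np.deg2rad(yaw)
    d=p[:2]-ref;b=[d[0]*np.cos(r)+d[1]*np.sin(r),-d[0]*np.sin(r)+d[1]*np.cos(r)]
    print("t",s["t"].__round__(2),"p",p.round(1),"base xy",np.round(b,1),"yawY",np.rad2deg(np.arctan2(R[1,1],R[0,1])).round(2),"toolz",R[:,2].round(3),"F",s["contact_force"].round(1),"w",round(s["grip_width"],1),"gf",round(s["grasp_force"],1));return s,R
E
python3 -m inch '[{"offset":[0.3,0.95,0],"rotation":[0,0,0.145]},{"offset":[0.3,0.95,0],"rotation":[0,0,0.145]},{"offset":[0.3,0.95,0],"rotation":[0,0,0.145]},{"offset":[0.3,0.95,0],"rotation":[0,0,0.145]},{"offset":[0.3,0.95,0],"rotation":[0,0,0.145]}]' 0 >/dev/null
python3 -m inch '[{"offset":[0.25,0.77,-0.2],"rotation":[0,0,0]},{"offset":[0.25,0.77,-0.2],"rotation":[0,0,0]},{"offset":[0.25,0.77,-0.2],"rotation":[0,0,0]},{"offset":[0.25,0.77,-0.2],"rotation":[0,0,0]},{"offset":[0.25,0.77,-0.2],"rotation":[0,0,0]}]'
python3 -c "from h import *;st()"
```

```text
t: 1.6
ee_pos: [542.0, -89.4, 171.2]
orientation: [-2.462, -1.949, 0.003]
contact_force: [0.1, -0.1, 0.2]
grip_width: 0.4
grasp_force: 0.0
t 1.6 p [542.  -89.4 171.2] base xy [-109.6   -0.3] yawY -13.27 toolz [-0.002  0.    -1.   ] F [ 0.1 -0.1  0.2] w 0.4 gf 0.0
```

```bash

python3 -m inch '[{"offset":[0,0,-0.2],"rotation":[0,0,0]},{"offset":[0,0,-0.4],"rotation":[0,0,0]},{"offset":[0,0,-0.525],"rotation":[0,0,0]},{"offset":[0,0,-0.525],"rotation":[0,0,0]},{"offset":[0,0,-0.525],"rotation":[0,0,0]}]' >/dev/null
python3 -c "from h import *;st()"
python3 -m inch '[{"offset":[0.0046,0.0195,0],"rotation":[0,0,0]},{"offset":[0.0092,0.0389,0],"rotation":[0,0,0]},{"offset":[0.0138,0.0584,0],"rotation":[0,0,0]},{"offset":[0.0161,0.0681,0],"rotation":[0,0,0]},{"offset":[0.0161,0.0681,0],"rotation":[0,0,0]}]'
python3 -c "from h import *;st()"
```

```text
t 2.1 p [542.4 -92.5  67.9] base xy [-112.5   -1.3] yawY -13.55 toolz [-0. -0. -1.] F [0.3 0.1 0.8] w 0.1 gf 0.0
t: 2.6
ee_pos: [546.0, -76.8, 68.0]
orientation: [2.465, 1.946, 0.001]
contact_force: [-0.5, 0.5, -0.9]
grip_width: 0.5
grasp_force: 0.0
t 2.6 p [546.  -76.8  68. ] base xy [-96.4  -1.2] yawY -13.41 toolz [ 0.001 -0.    -1.   ] F [-0.5  0.5 -0.9] w 0.5 gf 0.0
```

```bash

for i in 1; do
python3 -m inch '[{"offset":[0.0035,0.0146,0],"rotation":[0,0,0]},{"offset":[0.0035,0.0146,0],"rotation":[0,0,0]},{"offset":[0.0035,0.0146,0],"rotation":[0,0,0]},{"offset":[0.0035,0.0146,0],"rotation":[0,0,0]},{"offset":[0.0035,0.0146,0],"rotation":[0,0,0]}]' >/dev/null
python3 -c "from h import *;st()"
python3 -m inch '[{"offset":[0.0035,0.0146,0],"rotation":[0,0,0]},{"offset":[0.0035,0.0146,0],"rotation":[0,0,0]},{"offset":[0.0035,0.0146,0],"rotation":[0,0,0]},{"offset":[0.0035,0.0146,0],"rotation":[0,0,0]},{"offset":[0.0035,0.0146,0],"rotation":[0,0,0]}]' >/dev/null
python3 -c "from h import *;st()"
python3 -m inch '[{"offset":[0.0023,0.0097,0],"rotation":[0,0,0]},{"offset":[0.0023,0.0097,0],"rotation":[0,0,0]},{"offset":[0.0023,0.0097,0],"rotation":[0,0,0]},{"offset":[0.0023,0.0097,0],"rotation":[0,0,0]},{"offset":[0.0023,0.0097,0],"rotation":[0,0,0]}]' >/dev/null
python3 -c "from h import *;st()"
done
```

```text
t 3.1 p [546.3 -74.4  67.5] base xy [-94.  -1.] yawY -13.47 toolz [-0.  0. -1.] F [-0.2 -0.5 -0.7] w 0.2 gf 0.0
t 3.6 p [547.1 -71.4  67.5] base xy [-90.9  -1. ] yawY -13.46 toolz [-0. -0. -1.] F [-1.  -0.5 -0.2] w 0.7 gf 0.0
t 4.1 p [547.5 -69.5  67.5] base xy [-88.9  -1. ] yawY -13.46 toolz [-0.  0. -1.] F [ 0.5 -0.4  0.5] w 0.7 gf 0.0
```

```bash

python3 -m inch '[{"offset":[0.0035,0.0146,0],"rotation":[0,0,0]},{"offset":[0.0035,0.0146,0],"rotation":[0,0,0]},{"offset":[0.0035,0.0146,0],"rotation":[0,0,0]},{"offset":[0.0035,0.0146,0],"rotation":[0,0,0]},{"offset":[0.0035,0.0146,0],"rotation":[0,0,0]}]' >/dev/null
python3 - <<'E'
from h import *
s,_=st()
o=[]
for n,(u,v) in(("top",(292,186)),("side",(240,175))):
    c=vision.read_camera(n);P=Ro.identity()
    o.append(cv2.resize(c["pixels"][v-50:v+50,u-65:u+65,::-1],(400,308),interpolation=cv2.INTER_CUBIC))
cv2.imwrite("pics/tab1.png",np.hstack(o))
E
```

```text
t 4.6 p [548.2 -66.6  67.5] base xy [-85.9  -1. ] yawY -13.46 toolz [ 0. -0. -1.] F [0.1 0.4 0.7] w 0.6 gf 0.0
```

View pics/tab1.png

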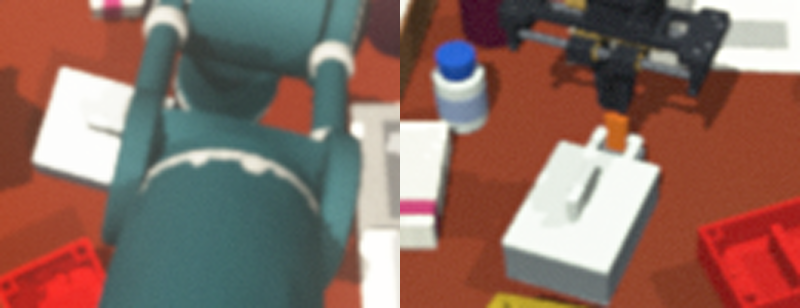

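The side crop shows the fingers (615,100) right behind the orange tab (615,130), lined up with it. There is no contact yet, so I carry on.

```bash

python3 -m inch '[{"offset":[0.0023,0.0097,0],"rotation":[0,0,0]},{"offset":[0.0023,0.0097,0],"rotation":[0,0,0]},{"offset":[0.0023,0.0097,0],"rotation":[0,0,0]},{"offset":[0.0023,0.0097,0],"rotation":[0,0,0]},{"offset":[0.0023,0.0097,0],"rotation":[0,0,0]}]' >/dev/null
python3 -c "from h import *;st()"
python3 -m inch '[{"offset":[0.0023,0.0097,0],"rotation":[0,0,0]},{"offset":[0.0023,0.0097,0],"rotation":[0,0,0]},{"offset":[0.0023,0.0097,0],"rotation":[0,0,0]},{"offset":[0.0023,0.0097,0],"rotation":[0,0,0]},{"offset":[0.0023,0.0097,0],"rotation":[0,0,0]}]' >/dev/null
python3 -c "from h import *;st()"
python3 -m inch '[{"offset":[0.0023,0.0097,0],"rotation":[0,0,0]},{"offset":[0.0023,0.0097,0],"rotation":[0,0,0]},{"offset":[0.0023,0.0097,0],"rotation":[0,0,0]},{"offset":[0.0023,0.0097,0],"rotation":[0,0,0]},{"offset":[0.0023,0.0097,0],"rotation":[0,0,0]}]' >/dev/null
python3 -c "from h import *;st()"
```

```text
t 5.2 p [548.7 -64.6  67.5] base xy [-83.9  -1.1] yawY -13.47 toolz [ 0.  0. -1.] F [-0.7  1.  -0.4] w 0.4 gf 0.0
t 5.7 p [549.2 -62.7  67.5] base xy [-81.9  -1.1] yawY -13.46 toolz [ 0. -0. -1.] F [ 0.4 -0.   0.3] w 0.5 gf 0.0
t 6.2 p [549.6 -60.7  67.5] base xy [-79.9  -1. ] yawY -13.46 toolz [-0.  0. -1.] F [-0.2  0.3  0.2] w 0.4 gf 0.0
```

```bash

python3 - <<'E'
from h import *
c,W=cam("side");u,v=245,165
cv2.imwrite("pics/tab2.png",cv2.resize(c["pixels"][v-30:v+30,u-40:u+40,::-1],(640,480),interpolation=cv2.INTER_CUBIC))
hsv=cv2.cvtColor(c["pixels"],cv2.COLOR_RGB2HSV);H,S=hsv[...,0].astype(int),hsv[...,1]
X,Y,Z=np.moveaxis(W,-1,0)
m=(H>4)&(H<20)&(S>120)&(abs(X-550)<40)&(abs(Y+70)<40)&(Z>40)
print(np.median(W[m],0),m.sum(),np.argwhere(m).mean(0),Z[m].max())
# dark finger points
m=(hsv[...,2]<60)&(abs(X-550)<40)&(abs(Y+70)<50)&(Z>60)&(Z<110);print(m.sum(),np.median(W[m],0),np.percentile(W[m],[2,98],axis=0).round(),np.argwhere(m).max(0))
K=c["camera_matrix"];s=observe();p=c["R"]@s["ee_pos"]+c["t"];print("tcp px",(K@p/p[2])[:2])
E
```

```text
[545.67257823 -61.55138257  73.81878787] 107 [138.8411215  248.41121495] 392.1058098793441
33 [552.32404651 -50.56701983 105.50764098] [[537. -54.  96.]
 [563. -45. 110.]] [161 249]
tcp px [244.58318309 166.11118689]
```

View pics/tab2.png

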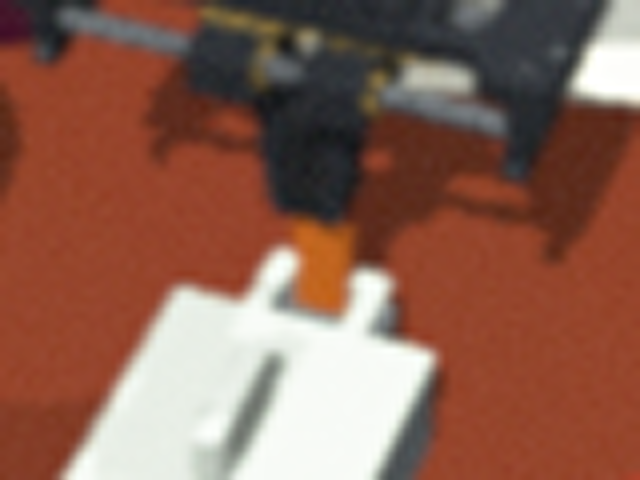

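```bash

python3 - <<'E'
from h import *
c,W=cam("side");b=dict(np.load("side0.npz"));Wb=world(b)
for v in range(146,182,2): print(v,W[v,245].round(),c["pixels"][v,245],"before",Wb[v,245].round(),b["pixels"][v,245])
from plate import *
print(np.round(plate(c,W)[3],1)); 
for nm,w in(("now",W),("before",Wb)):
    m=(b["pixels"].min(-1)>120)&(abs(w[...,2]-48)<14)&(abs(w[...,0]-567)<45)&(abs(w[...,1]-17)<60);P=w[m];A=np.c_[P[:,:2]-[567,17],np.ones(len(P))];print(nm,np.linalg.lstsq(A,P[:,2],rcond=None)[0])
E
```

```text
146 [542. -22. 177.] [42 43 49] before [ 571. -225.   -3.] [192 166 148]
148 [542. -23. 169.] [36 39 43] before [ 570. -214.   -2.] [142  64  41]
150 [542. -23. 162.] [36 37 43] before [ 568. -199.    3.] [143  64  44]
152 [546. -51. 130.] [27 30 30] before [ 567. -192.    1.] [142  64  40]
154 [547. -51. 123.] [35 40 41] before [ 566. -185.   -1.] [142  65  44]
156 [546. -50. 117.] [40 43 44] before [ 565. -176.   -1.] [144  66  41]
158 [546. -49. 110.] [36 39 39] before [ 563. -165.    1.] [141  62  38]
160 [546. -49. 102.] [36 39 41] before [ 562. -157.    0.] [141  64  41]
162 [547. -50.  94.] [65 46 34] before [549. -66.  78.] [203 101  41]
164 [549. -64.  73.] [180  95  34] before [549. -63.  74.] [193 100  32]
166 [549. -64.  65.] [192 102  32] before [549. -65.  64.] [183  95  30]
168 [549. -67.  55.] [192 100  30] before [549. -65.  56.] [185  97  32]
170 [549. -63.  50.] [193 100  31] before [549. -65.  48.] [184  96  31]
172 [549. -63.  42.] [191  98  28] before [549. -63.  42.] [182  95  29]
174 [549. -63.  33.] [166 146 137] before [549. -60.  37.] [155 138 127]
176 [546. -41.  48.] [243 248 242] before [546. -41.  49.] [236 243 235]
178 [545. -34.  48.] [248 251 247] before [545. -33.  49.] [243 247 242]
180 [544. -27.  47.] [247 250 246] before [544. -24.  49.] [243 247 241]
[12601.3    76.    130.9    96.3   567.5    18.8]
now [-7.12641231e-04 -5.50662059e-03  4.82334836e+01]
before [-2.28420430e-03 -1.05463902e-03  4.82563250e+01]
```

```bash

python3 -m inch '[{"offset":[-0.0345,-0.146,0.05],"rotation":[0,0,0]},{"offset":[-0.0345,-0.146,0.05],"rotation":[0,0,0]},{"offset":[-0.0345,-0.146,0.05],"rotation":[0,0,0]},{"offset":[-0.0345,-0.146,0.05],"rotation":[0,0,0]},{"offset":[-0.0345,-0.146,0.05],"rotation":[0,0,0]}]' >/dev/null
cat > tip.py <<'E'
from h import *
def tip():
    s,R=st();c,W=cam("side");L=(W-s["ee_pos"])@R   # tool frame
    m=(c["range_z"]>0)&(abs(L[...,0])<14)&(abs(L[...,1])<70)&(L[...,2]>-60)&(L[...,2]<15)
    for lo in range(-70,70,10):
        q=m&(L[...,1]>=lo)&(L[...,1]<lo+10)
        if q.sum(): print(lo,q.sum(),"z max/98/min",np.percentile(L[q][:,2],[100,95,2]).round(1),"x",np.percentile(L[q][:,0],[2,98]).round(1))
tip()
E
python3 tip.py
python3 -m inch '[{"offset":[0,0,0],"rotation":[0,0,0]},{"offset":[0,0,0],"rotation":[0,0,0]},{"offset":[0,0,0],"rotation":[0,0,0]},{"offset":[0,0,0],"rotation":[0,0,0]},{"offset":[0,0,0],"rotation":[0,0,0]}]' 50 >/dev/null
python3 tip.py
```

```text
t 6.8 p [542.5 -89.4  77.1] base xy [-109.4   -0.7] yawY -13.44 toolz [-0.001  0.    -1.   ] F [ 0.6 -0.  -0.3] w 0.4 gf 0.0
-20 26 z max/98/min [-31.5 -33.  -59.3] x [-7.1 13.4]
-10 29 z max/98/min [-24.9 -28.1 -58.7] x [ 8.4 12.5]
0 39 z max/98/min [-25.  -26.9 -58.6] x [ 3.4 12.8]
10 14 z max/98/min [-29.  -30.3 -58.5] x [ 9.7 13.5]
t 7.35 p [542.7 -89.9  77.5] base xy [-109.9   -1. ] yawY -13.46 toolz [ 0. -0. -1.] F [-0.6 -0.4 -0.7] w 38.5 gf 0.0
-40 25 z max/98/min [-30.2 -32.6 -58.7] x [-8.6 13.7]
-30 33 z max/98/min [-24.7 -28.1 -58.6] x [ 8.1 13.7]
10 16 z max/98/min [-29.  -29.4 -55.2] x [-3.9 12.3]
20 43 z max/98/min [-26.1 -29.9 -58.6] x [-7.4 12.9]
30 12 z max/98/min [-33.9 -35.2 -59.9] x [ 9.2 13.2]
```

```bash

python3 - <<'E'
from h import *
s,R=st();c,W=cam("side");L=(W-s["ee_pos"])@R
m=(c["range_z"]>0)&(abs(L[...,0])<60)&(abs(L[...,1])<110)
for z in range(-160,-15,6):
    q=m&(L[...,2]>=z)&(L[...,2]<z+6)
    if q.sum(): print(z,q.sum(),"y",np.percentile(L[q][:,1],[1,99]).round(),"x",np.percentile(L[q][:,0],[1,50,99]).round())
E
```

```text
t 7.4 p [542.7 -89.9  77.5] base xy [-109.9   -1. ] yawY -13.47 toolz [-0.  0. -1.] F [ 0.6 -0.4  0. ] w 42.3 gf 0.0
-160 52 y [-41.  14.] x [-16.  23.  27.]
-154 48 y [-41.  15.] x [-16.  22.  27.]
-148 50 y [-41.  15.] x [-12.  23.  28.]
-142 55 y [-54.  79.] x [-21.  23.  35.]
-136 561 y [-93.  93.] x [-31.   9.  36.]
-130 170 y [-94.  88.] x [-28.  24.  37.]
-124 78 y [-93.  89.] x [-20.  23.  39.]
-118 167 y [-91.  86.] x [-23.  22.  38.]
-112 144 y [-85.  81.] x [-25.  27.  38.]
-106 112 y [-85.  83.] x [-20.  29.  37.]
-100 58 y [-86.  84.] x [-16.  34.  38.]
-94 18 y [-85.  78.] x [-28.   3.  35.]
-88 6 y [-45.  33.] x [-6. 12. 14.]
-82 6 y [28. 36.] x [ 9. 11. 14.]
-76 24 y [-38.  33.] x [-5.  9. 15.]
-70 25 y [-38.  37.] x [-2. 11. 15.]
-64 22 y [-38.  37.] x [-2. 11. 15.]
-58 22 y [-37.  36.] x [-5. 11. 14.]
-52 24 y [-37.  34.] x [-5. 10. 14.]
-46 23 y [-36.  35.] x [-6. 10. 13.]
-40 23 y [-36.  35.] x [-10.  11.  14.]
-34 24 y [-34.  32.] x [-7.  9. 15.]
-28 7 y [-23.  29.] x [ 1.  9. 12.]
```

```bash

python3 -m inch '[{"offset":[0,0,-0.05],"rotation":[0,0,0]},{"offset":[0,0,-0.1],"rotation":[0,0,0]},{"offset":[0,0,-0.14],"rotation":[0,0,0]},{"offset":[0,0,-0.178],"rotation":[0,0,0]},{"offset":[0,0,-0.178],"rotation":[0,0,0]}]' 0 >/dev/null
python3 -c "from h import *;st()"
python3 -m inch '[{"offset":[0.0046,0.0195,0],"rotation":[0,0,0]},{"offset":[0.0092,0.0389,0],"rotation":[0,0,0]},{"offset":[0.0138,0.0584,0],"rotation":[0,0,0]},{"offset":[0.0161,0.0681,0],"rotation":[0,0,0]},{"offset":[0.0161,0.0681,0],"rotation":[0,0,0]}]' >/dev/null
python3 -c "from h import *;st()"
python3 -m inch '[{"offset":[0.0023,0.0097,0],"rotation":[0,0,0]},{"offset":[0.0023,0.0097,0],"rotation":[0,0,0]},{"offset":[0.0023,0.0097,0],"rotation":[0,0,0]},{"offset":[0.0023,0.0097,0],"rotation":[0,0,0]},{"offset":[0.0023,0.0097,0],"rotation":[0,0,0]}]' >/dev/null
python3 -c "from h import *;st()"
python3 -m inch '[{"offset":[0.0023,0.0097,0],"rotation":[0,0,0]},{"offset":[0.0023,0.0097,0],"rotation":[0,0,0]},{"offset":[0.0023,0.0097,0],"rotation":[0,0,0]},{"offset":[0.0023,0.0097,0],"rotation":[0,0,0]},{"offset":[0.0023,0.0097,0],"rotation":[0,0,0]}]' >/dev/null
python3 tip.py
```

```text
t 7.95 p [541.2 -89.7  40. ] base xy [-110.     0.5] yawY -13.47 toolz [-0.003  0.001 -1.   ] F [-0.3  0.6  0.3] w 10.5 gf 0.0
t 8.45 p [546.4 -76.4  42.4] base xy [-95.9  -1.5] yawY -13.42 toolz [ 0.001 -0.001 -1.   ] F [-0.6 -1.7 -0. ] w 0.3 gf 0.9
t 8.95 p [546.7 -74.6  42.2] base xy [-94.1  -1.4] yawY -13.48 toolz [ 0.001 -0.    -1.   ] F [-0.3 -4.3  2.4] w 0.4 gf 1.7
t 9.45 p [547.1 -72.6  42.1] base xy [-92.   -1.3] yawY -13.46 toolz [ 0.001 -0.    -1.   ] F [ 0.4 -4.2  2.9] w -0.0 gf 2.1
-30 14 z max/98/min [ 10.7  10.2 -18.4] x [-4.1 11.4]
-20 39 z max/98/min [  6.2 -13.1 -58.3] x [-5.3 13. ]
-10 31 z max/98/min [  5.8 -11.6 -59.3] x [ 0.1 13.6]
0 26 z max/98/min [ -6.4 -24.6 -59.1] x [ 6.1 13.8]
10 26 z max/98/min [ -2.4  -5.  -57.4] x [ 2.2 13.5]
20 2 z max/98/min [-15.2 -15.2 -16.3] x [0.9 8.1]
```

```bash

python3 -m inch '[{"offset":[0.0023,0.0097,0],"rotation":[0,0,0]},{"offset":[0.0023,0.0097,0],"rotation":[0,0,0]},{"offset":[0.0023,0.0097,0],"rotation":[0,0,0]},{"offset":[0.0023,0.0097,0],"rotation":[0,0,0]},{"offset":[0.0023,0.0097,0],"rotation":[0,0,0]}]' >/dev/null
cat > chk.py <<'E'
from h import *
st();c,W=cam("side")
m=(c["range_z"]>0)&(c["pixels"].min(-1)>120)&(abs(W[...,2]-50)<16)&(abs(W[...,0]-567)<45)&(abs(W[...,1]-17)<60);P=W[m];A=np.c_[P[:,:2]-[567,17],np.ones(len(P))];g=np.linalg.lstsq(A,P[:,2],rcond=None)[0];print("slope deg",np.rad2deg(g[:2]).round(2),"z",g[2].round(1))
E
python3 chk.py
python3 -m inch '[{"offset":[0.0017,0.0073,0],"rotation":[0,0,0]},{"offset":[0.0017,0.0073,0],"rotation":[0,0,0]},{"offset":[0.0017,0.0073,0],"rotation":[0,0,0]},{"offset":[0.0017,0.0073,0],"rotation":[0,0,0]},{"offset":[0.0017,0.0073,0],"rotation":[0,0,0]}]' >/dev/null
python3 chk.py
```

```text
t 10.0 p [547.5 -70.7  42. ] base xy [-90.1  -1.3] yawY -13.46 toolz [ 0. -0. -1.] F [ 0.8 -5.6  3.5] w 0.7 gf 2.6
slope deg [-0.78 -4.08] z 52.6
t 10.55 p [547.7 -70.   42.1] base xy [-89.4  -1.3] yawY -13.44 toolz [ 0.    -0.002 -1.   ] F [-0.4 -7.6  4.3] w 0.4 gf 4.0
slope deg [-0.88 -4.12] z 52.5
```

```bash

python3 -m inch '[{"offset":[-0.023,-0.0973,0],"rotation":[0,0,0]},{"offset":[-0.023,-0.0973,0],"rotation":[0,0,0]},{"offset":[-0.023,-0.0973,0.25],"rotation":[0,0,0]},{"offset":[-0.023,-0.0973,0.5],"rotation":[0,0,0]},{"offset":[-0.023,-0.0973,0.5],"rotation":[0,0,0]}]' 50 >/dev/null
python3 chk.py
python3 -m inch '[{"offset":[0.05,0.2,0],"rotation":[0,0,0]},{"offset":[0.1,0.4,0],"rotation":[0,0,0]},{"offset":[0.13,0.54,0],"rotation":[0,0,0]},{"offset":[0.13,0.54,0],"rotation":[0,0,0]},{"offset":[0.13,0.54,0],"rotation":[0,0,0]}]' >/dev/null
python3 tip.py
```

```text
t 11.1 p [548.1 -88.1 149.1] base xy [-106.9   -5.8] yawY -13.48 toolz [ 0.012 -0.001 -1.   ] F [ 1.3 -0.2  1.7] w 38.2 gf 0.0
slope deg [-0.93 -4.14] z 52.6
t 11.65 p [567.4  20.6 139.7] base xy [3.3 0.4] yawY -13.35 toolz [-0.004  0.    -1.   ] F [-0.2 -0.3 -0.5] w 50.2 gf 0.0
-50 7 z max/98/min [-49.  -49.7 -58.8] x [-1.5 12.1]
-40 40 z max/98/min [-29.2 -31.4 -58.5] x [-7.1 13. ]
-30 20 z max/98/min [-25.3 -26.1 -58.7] x [ 8.5 12.9]
20 52 z max/98/min [-26.  -27.3 -59.2] x [-7.4 12. ]
30 35 z max/98/min [-25.  -28.5 -59.2] x [ 7.7 13.6]
40 2 z max/98/min [-41.3 -42.  -55.2] x [ 9.7 11. ]
```

```bash

python3 -m inch '[{"offset":[0,0,-0.2],"rotation":[0,0,0]},{"offset":[0,0,-0.35],"rotation":[0,0,0]},{"offset":[0,0,-0.45],"rotation":[0,0,0]},{"offset":[0,0,-0.5],"rotation":[0,0,0]},{"offset":[0,0,-0.53],"rotation":[0,0,0]}]'  >/dev/null
python3 -c "from h import *;st()"
python3 -m inch '[{"offset":[0,0,0],"rotation":[0,0,0]},{"offset":[0,0,0],"rotation":[0,0,0]},{"offset":[0,0,0],"rotation":[0,0,0]},{"offset":[0,0,0],"rotation":[0,0,0]},{"offset":[0,0,0],"rotation":[0,0,0]}]' 0 >/dev/null
python3 -c "from h import *;st()"
python3 -m inch '[{"offset":[0,0,0],"rotation":[0,0,0]},{"offset":[0,0,0],"rotation":[0,0,0]},{"offset":[0,0,0],"rotation":[0,0,0]},{"offset":[0,0,0],"rotation":[0,0,0]},{"offset":[0,0,0],"rotation":[0,0,0]}]' 0 >/dev/null
python3 -c "from h import *;st()"
```

```text
t 12.2 p [568.   18.6  34.6] base xy [ 1.5 -0.7] yawY -13.54 toolz [-0.002  0.    -1.   ] F [0.  0.8 0.5] w 50.1 gf 0.0
t 12.7 p [569.6  19.6  36.7] base xy [ 2.8 -2. ] yawY -13.46 toolz [ 0.001  0.    -1.   ] F [-1.5 -0.1  0.9] w 12.5 gf 0.5
t 13.2 p [569.4  19.5  36.3] base xy [ 2.7 -1.8] yawY -13.47 toolz [ 0.001  0.    -1.   ] F [-0.3  0.1  5.2] w 9.8 gf 30.0
```

```bash

python3 -m inch '[{"offset":[0,0,0.03],"rotation":[0,0,0]},{"offset":[0,0,0.08],"rotation":[0,0,0]},{"offset":[0,0,0.16],"rotation":[0,0,0]},{"offset":[0,0,0.3],"rotation":[0,0,0]},{"offset":[0,0,0.45],"rotation":[0,0,0]}]'  >/dev/null
python3 - <<'E'
from h import *
s,R=st()
for n in("side","top"):
    c,W=cam(n)
    m=(c["range_z"]>0)&(c["pixels"].min(-1)>120)&(abs(W[...,2]-138)<16)&(abs(W[...,0]-567)<80)&(abs(W[...,1]-17)<90);P=W[m]
    if len(P)>50:
        A=np.c_[P[:,:2]-s["ee_pos"][:2],np.ones(len(P))];g=np.linalg.lstsq(A,P[:,2],rcond=None)[0];print(n,len(P),"slope",np.rad2deg(g[:2]).round(2),"z",g[2].round(1))
    if n=="side": cv2.imwrite("pics/lift.png",cv2.resize(c["pixels"][40:260,110:400,::-1],(640,486)))
E
```

```text
t 13.7 p [567.8  19.5 126. ] base xy [ 2.3 -0.3] yawY -13.46 toolz [-0.003  0.    -1.   ] F [ 0.4 -0.  -0.9] w 10.0 gf 30.0
side 1052 slope [-1.01 -4.03] z 141.7
top 76 slope [-1.96 -4.  ] z 149.1
```

View pics/lift.png

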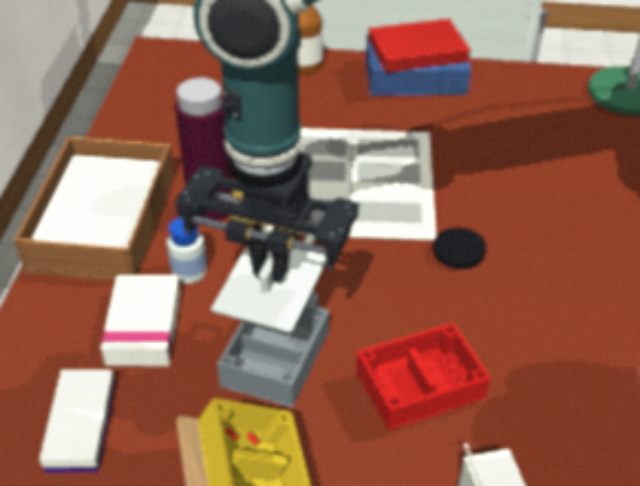

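Cover is lifted off and clear; the grey base is open below (270,350), and the cover leans about 4° as expected. I'll level it and carry it to the newspaper.

```bash

python3 -m inch '[{"offset":[-0.03,-0.19,0],"rotation":[0.0336,-0.0084,0]},{"offset":[-0.06,-0.38,0],"rotation":[0.0336,-0.0084,0]},{"offset":[-0.09,-0.57,0],"rotation":[0.0336,-0.0084,0]},{"offset":[-0.12,-0.76,0],"rotation":[0.0336,-0.0084,0]},{"offset":[-0.155,-0.94,0],"rotation":[0.0336,-0.0084,0]}]'  >/dev/null
python3 -m inch '[{"offset":[-0.03,-0.19,0],"rotation":[0,0,0]},{"offset":[-0.06,-0.38,0],"rotation":[0,0,0]},{"offset":[-0.09,-0.57,0],"rotation":[0,0,0]},{"offset":[-0.12,-0.76,0],"rotation":[0,0,0]},{"offset":[-0.155,-0.94,0],"rotation":[0,0,0]}]'  >/dev/null
python3 -m inch '[{"offset":[0,0,-0.1],"rotation":[0,0,0]},{"offset":[0,0,-0.2],"rotation":[0,0,0]},{"offset":[0,0,-0.3],"rotation":[0,0,0]},{"offset":[0,0,-0.4],"rotation":[0,0,0]},{"offset":[0,0,-0.4],"rotation":[0,0,0]}]'  >/dev/null
python3 - <<'E'
from h import *
s,R=st();x0,y0,z0=s["ee_pos"]
for n in("side","top"):
    c,W=cam(n)
    m=(c["range_z"]>0)&(c["pixels"].min(-1)>120)&(abs(W[...,2]-z0-16)<16)&(abs(W[...,0]-x0)<80)&(abs(W[...,1]-y0)<90);P=W[m]
    if len(P)>50:
        A=np.c_[P[:,:2]-s["ee_pos"][:2],np.ones(len(P))];g=np.linalg.lstsq(A,P[:,2],rcond=None)[0];print(n,len(P),"slope",np.rad2deg(g[:2]).round(2),"z",g[2].round(1))
# base from top & side
for n in("side","top"):
    c,W=cam(n);np.savez(n+"1.npz",**c)
E
```

```text
t 15.3 p [ 503.8 -354.    41.1] base xy [-375.9  -23.9] yawY -13.47 toolz [ 0.011  0.076 -0.997] F [-0.1  1.  -1.4] w 9.7 gf 30.0
side 577 slope [-0.3   0.28] z 56.3
top 765 slope [-0.25  0.07] z 58.8
```

```bash

python3 -m inch '[{"offset":[0,0,-0.05],"rotation":[0,0,0]},{"offset":[0,0,-0.1],"rotation":[0,0,0]},{"offset":[0,0,-0.14],"rotation":[0,0,0]},{"offset":[0,0,-0.17],"rotation":[0,0,0]},{"offset":[0,0,-0.18],"rotation":[0,0,0]}]'  >/dev/null
python3 -c "from h import *;st()"
python3 -m inch '[{"offset":[0,0,-0.005],"rotation":[0,0,0]},{"offset":[0,0,-0.01],"rotation":[0,0,0]},{"offset":[0,0,-0.015],"rotation":[0,0,0]},{"offset":[0,0,-0.015],"rotation":[0,0,0]},{"offset":[0,0,-0.015],"rotation":[0,0,0]}]'  >/dev/null
python3 -c "from h import *;st()"
python3 - <<'E'
from h import *
# base: sockets/rim on plane z=44 using saved pics
for n in("side","top"):
    c=dict(np.load(n+"1.npz"));W=world(c);hsv=cv2.cvtColor(c["pixels"],cv2.COLOR_RGB2HSV);X,Y,Z=np.moveaxis(W,-1,0)
    r=np.deg2rad(76.7);bx=(X-567)*np.cos(r)+(Y-17.3)*np.sin(r);by=-(X-567)*np.sin(r)+(Y-17.3)*np.cos(r)
    m=(c["range_z"]>0)&(hsv[...,1]<90)&(abs(Z-44)<4)&(abs(bx)<85)&(abs(by)<65)
    for a in (-2,-1,0,1,2):
        e=np.deg2rad(a);px=bx*np.cos(e)+by*np.sin(e);py=-bx*np.sin(e)+by*np.cos(e)
        y0,y1=np.percentile(py[m],[1,99]);q=m&(abs(py-(y0+y1)/2)>28);x0,x1=np.percentile(px[q],[1,99])
        print(n,a,m.sum(),"x",x0.round(1),x1.round(1),"y",y0.round(1),y1.round(1),"c",((x0+x1)/2).round(1),((y0+y1)/2).round(1))
E
```

```text
t 16.0 p [ 506.3 -355.9    8.5] base xy [-377.1  -26.8] yawY -13.46 toolz [ 0.016  0.072 -0.997] F [-0.7 -0.2 -0.7] w 9.9 gf 30.0
t 16.5 p [ 507.2 -356.6    7.2] base xy [-377.7  -27.8] yawY -13.46 toolz [ 0.018  0.07  -0.997] F [ 0.1 -0.9 -0.9] w 9.9 gf 30.0
side -2 306 x -65.0 67.2 y -50.1 49.3 c 1.1 -0.4
side -1 306 x -64.7 66.7 y -49.2 48.3 c 1.0 -0.4
side 0 306 x -65.2 66.3 y -48.8 47.4 c 0.5 -0.7
side 1 306 x -65.7 66.9 y -49.3 47.4 c 0.6 -0.9
side 2 306 x -65.5 67.6 y -50.2 48.2 c 1.1 -1.0
top -2 236 x -66.6 63.3 y -48.8 48.4 c -1.6 -0.2
top -1 236 x -66.5 62.6 y -48.4 47.8 c -1.9 -0.3
top 0 236 x -66.1 62.8 y -48.1 47.5 c -1.7 -0.3
top 1 236 x -65.9 62.9 y -48.0 48.1 c -1.5 0.0
top 2 236 x -66.2 63.5 y -48.2 48.8 c -1.4 0.3
```

```bash

python3 -m inch '[{"offset":[0,0,-0.005],"rotation":[0,0,0]},{"offset":[0,0,-0.01],"rotation":[0,0,0]},{"offset":[0,0,-0.015],"rotation":[0,0,0]},{"offset":[0,0,-0.015],"rotation":[0,0,0]},{"offset":[0,0,-0.015],"rotation":[0,0,0]}]'  >/dev/null
python3 -c "from h import *;st()"
python3 -m inch '[{"offset":[0,0,-0.005],"rotation":[0,0,0]},{"offset":[0,0,-0.01],"rotation":[0,0,0]},{"offset":[0,0,-0.01],"rotation":[0,0,0]},{"offset":[0,0,-0.01],"rotation":[0,0,0]},{"offset":[0,0,-0.01],"rotation":[0,0,0]}]'  >/dev/null
python3 -c "from h import *;st()"
python3 - <<'E'
from h import *
c,W=cam("side");s=observe();x0,y0,_=s["ee_pos"]
m=(c["range_z"]>0)&(c["pixels"].min(-1)>120)&(W[...,2]>10)&(W[...,2]<28)&(abs(W[...,0]-x0)<80)&(abs(W[...,1]-y0)<90);P=W[m];print(len(P),np.median(P,0))
E
```

```text
t 17.0 p [ 507.  -356.4    3.8] base xy [-377.5  -27.6] yawY -13.46 toolz [ 0.017  0.07  -0.997] F [-0.7  0.8 -1.4] w 9.7 gf 30.0
t 17.5 p [ 507.1 -356.5    1.9] base xy [-377.6  -27.7] yawY -13.47 toolz [ 0.018  0.07  -0.997] F [ 0.5  0.4 -1.6] w 10.1 gf 30.0
553 [ 500.31661032 -339.99398196   16.88154085]
```

```bash

python3 -m inch '[{"offset":[0,0,-0.004],"rotation":[0,0,0]},{"offset":[0,0,-0.007],"rotation":[0,0,0]},{"offset":[0,0,-0.007],"rotation":[0,0,0]},{"offset":[0,0,-0.007],"rotation":[0,0,0]},{"offset":[0,0,-0.007],"rotation":[0,0,0]}]'  >/dev/null
python3 -c "from h import *;st()"
python3 -m inch '[{"offset":[0,0,-0.004],"rotation":[0,0,0]},{"offset":[0,0,-0.005],"rotation":[0,0,0]},{"offset":[0,0,-0.005],"rotation":[0,0,0]},{"offset":[0,0,-0.005],"rotation":[0,0,0]},{"offset":[0,0,-0.005],"rotation":[0,0,0]}]'  >/dev/null
python3 -c "from h import *;st()"
```

```text
t 18.05 p [ 507.3 -356.6    1. ] base xy [-377.7  -27.9] yawY -13.46 toolz [ 0.018  0.07  -0.997] F [-1.8  0.6  5.1] w 9.8 gf 30.0
t 18.55 p [ 507.3 -356.7    0.9] base xy [-377.7  -28. ] yawY -13.46 toolz [ 0.018  0.07  -0.997] F [-3.2  3.  10.2] w 10.0 gf 30.0
```

```bash

python3 -m inch '[{"offset":[0,0,0],"rotation":[0,0,0]},{"offset":[0,0,0],"rotation":[0,0,0]},{"offset":[0,0,0],"rotation":[0,0,0]},{"offset":[0,0,0],"rotation":[0,0,0]},{"offset":[0,0,0],"rotation":[0,0,0]}]' 40 >/dev/null
python3 -m inch '[{"offset":[0,0,0.05],"rotation":[0,0,0]},{"offset":[0,0,0.2],"rotation":[0,0,0]},{"offset":[0,0,0.4],"rotation":[0,0,0]},{"offset":[0,0,0.65],"rotation":[0,0,0]},{"offset":[0,0,0.9],"rotation":[0,0,0]}]' >/dev/null
python3 -m inch '[{"offset":[0,0.19,0],"rotation":[-0.0336,0.0084,0.068]},{"offset":[0,0.38,0],"rotation":[-0.0336,0.0084,0.136]},{"offset":[0,0.57,0],"rotation":[-0.0336,0.0084,0.204]},{"offset":[0,0.76,0],"rotation":[-0.0336,0.0084,0.272]},{"offset":[0,0.95,0],"rotation":[-0.0336,0.0084,0.34]}]' >/dev/null
python3 -c "from h import *;st()"
python3 - <<'E'
from h import *
for n in("side","top"):
    c,W=cam(n)
    m=(c["range_z"]>0)&(c["pixels"].min(-1)>100)&(W[...,2]>11)&(W[...,2]<24)&(abs(W[...,0]-507)<100)&(abs(W[...,1]+357)<120);P=W[m]
    if len(P)>50:
        A=np.c_[P[:,:2]-[507,-357],np.ones(len(P))];g=np.linalg.lstsq(A,P[:,2],rcond=None)[0];print(n,len(P),"slope",np.rad2deg(g[:2]).round(2),"z",g[2].round(1),fitrect(P[:,:2]))
E
```

```text
t 20.05 p [ 507.  -165.1  180.5] base xy [-191.3   16.4] yawY 27.62 toolz [-0.024 -0.006 -1.   ] F [ 0.3  0.7 -1. ] w 39.8 gf 0.0
side 664 slope [0.33 0.02] z 16.3 (array([ 503.15680708, -371.5617895 ]), array([ 94.60474216, 157.04884074]), np.float64(-14.5))
top 388 slope [0.06 0.13] z 16.8 (array([ 526.43454171, -385.40156348]), array([ 59.46379974, 165.39857012]), np.float64(-27.5))
```

```bash

python3 -m inch '[{"offset":[0,0.19,0.05],"rotation":[0,0,0.068]},{"offset":[0,0.38,0.05],"rotation":[0,0,0.136]},{"offset":[0,0.57,0.05],"rotation":[0,0,0.204]},{"offset":[0,0.76,0.05],"rotation":[0,0,0.272]},{"offset":[0,0.95,0.05],"rotation":[0,0,0.34]}]' >/dev/null
python3 -m inch '[{"offset":[-0.04,0.19,0],"rotation":[0,0,0.068]},{"offset":[-0.08,0.38,0],"rotation":[0,0,0.136]},{"offset":[-0.12,0.57,0],"rotation":[0,0,0.204]},{"offset":[-0.16,0.76,0],"rotation":[0,0,0.272]},{"offset":[-0.18,0.95,0],"rotation":[0,0,0.34]}]' >/dev/null
cat > go.py <<'E'
from h import *
import sys
def tgt(R,yaw,tilt):  # tool z=-n, tool y along rack y
    y=np.deg2rad(yaw);t=np.deg2rad(tilt);n=np.array([-np.sin(t)*np.cos(y),-np.sin(t)*np.sin(y),np.cos(t)]);ty=np.array([-np.sin(y),np.cos(y),0])
    T=np.c_[np.cross(ty,-n),ty,-n];return np.rad2deg(Ro.from_matrix(T@R.T).as_rotvec())/120
if __name__=="__main__":
    a=[float(v) for v in sys.argv[1:]];s,R=st()
    print("offset units",((np.array(a[:3])-s["ee_pos"])/200).round(4),"rot units",tgt(R,a[3],a[4]).round(4))
E
python3 go.py 471 378.7 136.4 19.5 30
```

```text
t 21.15 p [471.1 214.3 190.3] base xy [169.7 138.6] yawY 109.13 toolz [ 0.004 -0.025 -1.   ] F [ 0.5 -0.3 -0.1] w 40.0 gf 0.0
offset units [-6.000e-04  8.219e-01 -2.695e-01] rot units [ 0.0945 -0.2343  0.0062]
```

```bash

python3 -m inch '[{"offset":[0,0.2,0],"rotation":[0.019,-0.047,0.001]},{"offset":[0,0.4,0],"rotation":[0.038,-0.094,0.002]},{"offset":[0,0.6,-0.05],"rotation":[0.057,-0.141,0.004]},{"offset":[0,0.82,-0.12],"rotation":[0.076,-0.188,0.005]},{"offset":[0,0.82,-0.2],"rotation":[0.0945,-0.2343,0.006]}]' >/dev/null
python3 -m inch '[{"offset":[0,0,0],"rotation":[0,0,0]},{"offset":[0,0,0],"rotation":[0,0,0]},{"offset":[0,0,0],"rotation":[0,0,0]},{"offset":[0,0,0],"rotation":[0,0,0]},{"offset":[0,0,0],"rotation":[0,0,0]}]' >/dev/null
python3 tip.py;python3 go.py 471 378.7 136.4 19.5 30
python3 - <<'E'
from h import *
s,R=st();c,W=cam("side");L=(W-s["ee_pos"])@R
cv2.imwrite("pics/hover.png",cv2.resize(c["pixels"][170:384,170:400,::-1],(640,595)))
m=(c["range_z"]>0)&(abs(L[...,0])<60)&(abs(L[...,1])<110)&(c["pixels"].max(-1)<110)&(abs(c["pixels"][...,2].astype(int)-c["pixels"][...,0])<30)
for z in range(-120,0,6):
    q=m&(L[...,2]>=z)&(L[...,2]<z+6)
    if q.sum(): print(z,q.sum(),"y",np.percentile(L[q][:,1],[1,99]).round(),"x",np.percentile(L[q][:,0],[1,50,99]).round())
E
```

```text
t 22.15 p [473.4 378.1 152.1] base xy [329.6 174.1] yawY 109.18 toolz [ 0.472  0.168 -0.865] F [-0.  -0.3 -0.6] w 40.0 gf 0.0
-40 14 z max/98/min [-32.5 -34.5 -58.4] x [-12.2 -10.3]
-30 81 z max/98/min [-26.6 -28.3 -59.2] x [-12.4   6.6]
-20 75 z max/98/min [-25.7 -27.4 -58.4] x [-11.    7.5]
10 1 z max/98/min [-28. -28. -28.] x [-8.3 -8.3]
20 47 z max/98/min [-25.7 -27.8 -59.8] x [-12.   -8.7]
30 105 z max/98/min [-30.1 -32.9 -59. ] x [-12.5   8.4]
t 22.2 p [472.9 377.9 151.5] base xy [329.3 174.5] yawY 109.2 toolz [ 0.472  0.168 -0.866] F [-0.4  0.1 -0.8] w 40.3 gf 0.0
offset units [-0.0095  0.0039 -0.0755] rot units [-0.0017 -0.0002  0.0025]
t 22.2 p [472.9 377.9 151.5] base xy [329.3 174.5] yawY 109.2 toolz [ 0.472  0.168 -0.866] F [-0.4  0.1 -0.8] w 40.3 gf 0.0
-120 160 y [-86.  93.] x [-36. -25.  27.]
-114 268 y [-79.  92.] x [-36. -27.  10.]
-108 301 y [-78.  87.] x [-36. -26.  22.]
-102 177 y [-81.  88.] x [-36. -27.  29.]
-96 96 y [-81.  87.] x [-35. -16.  28.]
-90 14 y [-30.  39.] x [-14.   1.   8.]
-84 13 y [-35. -25.] x [-12. -11.   6.]
-78 19 y [-35.  39.] x [-12. -11.   4.]
-72 50 y [-33.  38.] x [-12.  -9.  -0.]
-66 53 y [-32.  39.] x [-13. -10.   5.]
-60 53 y [-33.  38.] x [-13.  -8.   9.]
-54 59 y [-32.  37.] x [-13.  -9.   7.]
-48 58 y [-33.  36.] x [-13.  -9.   7.]
-42 53 y [-32.  36.] x [-13.  -9.   7.]
-36 43 y [-28.  35.] x [-12. -10.   5.]
-30 25 y [-28.  34.] x [-12.  -8.   5.]
```

View pics/hover.png

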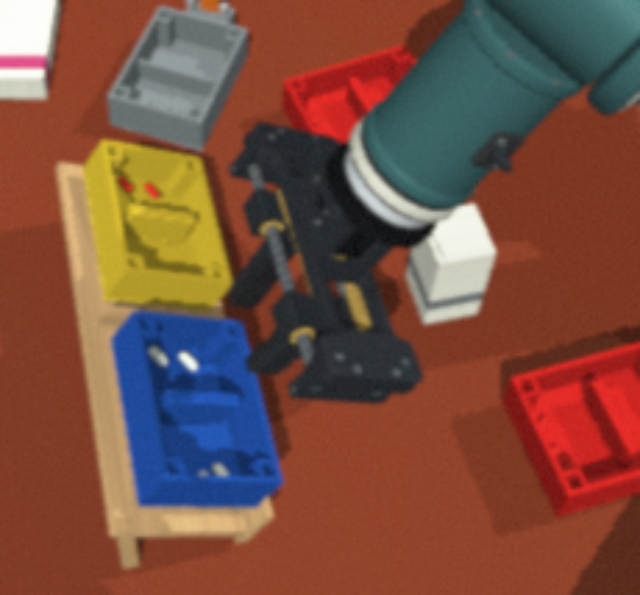

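The open fingers hover at (255,325), short of the blue tray's rib (200,400), along the rack normal; the base sits open at (180,70). The reported TCP lies 25 mm beyond the real fingertips along the tool, so I allow for that.

```bash

python3 -m inch '[{"offset":[0.03,0.01,-0.1],"rotation":[0,0,0.0025]},{"offset":[0.08,0.03,-0.2],"rotation":[0,0,0.0025]},{"offset":[0.1315,0.0505,-0.3355],"rotation":[0,0,0.0025]},{"offset":[0.1315,0.0505,-0.3355],"rotation":[0,0,0.0025]},{"offset":[0.1315,0.0505,-0.3355],"rotation":[0,0,0.0025]}]' >/dev/null
python3 go.py 518.1 394.6 49.8 19.5 30
python3 - <<'E'
from h import *
# rib position in tool frame (blue pts between fingers)
for n in("side","top"):
    s=observe();R=Ro.from_rotvec(s["orientation"]).as_matrix();c,W=cam(n);L=(W-s["ee_pos"])@R
    hsv=cv2.cvtColor(c["pixels"],cv2.COLOR_RGB2HSV);b=(hsv[...,0]>105)&(hsv[...,0]<125)&(hsv[...,1]>110)&(c["range_z"]>0)
    m=b&(abs(L[...,0])<90)&(abs(L[...,1])<90);zr=np.percentile(L[m][:,2],2);print(n,m.sum(),"rim z",zr.round(1))
    q=m&(L[...,2]<zr+7);print("rim ctr",[np.round(v,1) for v in fitrect(L[q][:,:2])])
    q=m&(L[...,2]>zr+3)&(L[...,2]<zr+12)&(abs(L[...,1])<20)&(abs(L[...,0])<35)
    if q.sum(): print("rib",q.sum(),np.percentile(L[q],[5,50,95],axis=0).round(1))
E
```

```text
t 22.75 p [497.2 387.1  81.8] base xy [343.8 152.9] yawY 109.57 toolz [ 0.468  0.168 -0.868] F [-0.6  0.3 -0.8] w 40.2 gf 0.0
offset units [ 0.1043  0.0376 -0.1602] rot units [-0.0002 -0.0016 -0.0006]
side 2675 rim z -29.6
rim ctr [array([-12.5,  29.9]), array([ 44.1, 120.1]), np.float64(20.5)]
rib 1 [[ -6.8 -19.4 -25.7]
 [ -6.8 -19.4 -25.7]
 [ -6.8 -19.4 -25.7]]
top 610 rim z -20.0
rim ctr [array([-30.7,  -1.3]), array([ 51.8, 128. ]), np.float64(9.5)]
rib 25 [[-29.7  -5.3 -16.4]
 [-21.6   0.1 -14. ]
 [-12.6   3.8  -9.9]]
```

```bash

python3 -m inch '[{"offset":[0.03,0.011,-0.045],"rotation":[0,0,0]},{"offset":[0.06,0.022,-0.09],"rotation":[0,0,0]},{"offset":[0.08,0.029,-0.12],"rotation":[0,0,0]},{"offset":[0.095,0.0345,-0.143],"rotation":[0,0,0]},{"offset":[0.095,0.0345,-0.143],"rotation":[0,0,0]}]' >/dev/null
python3 go.py 518.1 394.6 49.8 19.5 30
python3 -m inch '[{"offset":[0,0,0],"rotation":[0,0,0]},{"offset":[0,0,0],"rotation":[0,0,0]},{"offset":[0,0,0],"rotation":[0,0,0]},{"offset":[0,0,0],"rotation":[0,0,0]},{"offset":[0,0,0],"rotation":[0,0,0]}]' 0 >/dev/null
python3 -m inch '[{"offset":[0,0,0],"rotation":[0,0,0]},{"offset":[0,0,0],"rotation":[0,0,0]},{"offset":[0,0,0],"rotation":[0,0,0]},{"offset":[0,0,0],"rotation":[0,0,0]},{"offset":[0,0,0],"rotation":[0,0,0]}]' 0 >/dev/null
python3 go.py 518.1 394.6 49.8 19.5 30
```

```text
t 23.35 p [516.2 394.1  52.5] base xy [355.  136.1] yawY 109.58 toolz [ 0.468  0.168 -0.868] F [-1.1 -0.6  1. ] w 39.7 gf 0.0
offset units [ 0.0093  0.0024 -0.0135] rot units [-0.0003 -0.0016 -0.0007]
t 24.35 p [516.5 394.6  54.1] base xy [355.6 136. ] yawY 109.6 toolz [ 0.47   0.17  -0.866] F [-2.1  0.4  3.5] w 9.7 gf 30.0
offset units [ 0.0082 -0.0002 -0.0213] rot units [-0.001  -0.0008 -0.0008]
```

```bash

python3 -m inch '[{"offset":[-0.02,-0.007,0.0368],"rotation":[0,0,0]},{"offset":[-0.05,-0.0177,0.092],"rotation":[0,0,0]},{"offset":[-0.1,-0.0355,0.184],"rotation":[0,0,0]},{"offset":[-0.15,-0.053,0.276],"rotation":[0,0,0]},{"offset":[-0.2,-0.071,0.368],"rotation":[0,0,0]}]' >/dev/null
python3 go.py 567 17.3 150 -13.3 0
cat > held.py <<'E'
from h import *
import sys
lo,hi=(105,125) if sys.argv[1]=="b" else (20,35)
s,R=st()
for n in("side","top"):
    c,W=cam(n);L=(W-s["ee_pos"])@R
    hsv=cv2.cvtColor(c["pixels"],cv2.COLOR_RGB2HSV);b=(hsv[...,0]>lo)&(hsv[...,0]<hi)&(hsv[...,1]>110)&(c["range_z"]>0)
    m=b&(abs(L[...,0])<90)&(abs(L[...,1])<100)&(L[...,2]>-70)&(L[...,2]<40)
    if m.sum()<60: print(n,"few");continue
    for zr in (-55,-52,-49,-46):
        q=m&(abs(L[...,2]-zr)<4)
        if q.sum()<20: continue
        ctr,ex,a=fitrect(L[q][:,:2]);A=np.c_[L[q][:,:2],np.ones(q.sum())];g=np.linalg.lstsq(A,L[q][:,2],rcond=None)[0]
        print(n,zr,q.sum(),"ctr tool xy",ctr.round(1),"ext",ex.round(1),"ang",a,"tilt",np.rad2deg(g[:2]).round(2))
E
python3 held.py b
```

```text
t 24.85 p [474.7 379.3 127.6] base xy [331. 173.] yawY 109.58 toolz [ 0.468  0.168 -0.868] F [ 0.4  0.  -0.8] w 9.9 gf 30.0
offset units [ 0.4613 -1.8098  0.112 ] rot units [-0.0147  0.2513 -0.2675]
t 24.85 p [474.7 379.3 127.6] base xy [331. 173.] yawY 109.58 toolz [ 0.468  0.168 -0.868] F [ 0.4  0.  -0.8] w 9.9 gf 30.0
side -55 220 ctr tool xy [-5.5  1.8] ext [ 84.  130.1] ang -1.0 tilt [-0.44  0.12]
side -52 431 ctr tool xy [-3.9  2. ] ext [ 86.9 129.6] ang -0.5 tilt [ 0.19 -0.08]
side -49 548 ctr tool xy [-3.2  2.3] ext [ 88.5 129.4] ang -0.5 tilt [ 0.72 -0.14]
side -46 407 ctr tool xy [-2.  3.] ext [ 91.9 128.2] ang -1.0 tilt [-0.23  0.1 ]
top -55 178 ctr tool xy [-1.8  0.5] ext [ 93.1 128.8] ang 0.5 tilt [0.27 0.04]
top -52 145 ctr tool xy [-1.9  0.3] ext [ 92.8 128.4] ang 0.5 tilt [0.36 0.06]
top -49 71 ctr tool xy [-21.7   3.4] ext [ 95.5 123.3] ang 23.0 tilt [-0.62  0.12]
top -46 50 ctr tool xy [-37.5  -0.8] ext [ 22.  127.6] ang -0.5 tilt [-1.96  0.4 ]
```

```bash

python3 -m inch '[{"offset":[0,0,0.15],"rotation":[0,0,0]},{"offset":[0,0,0.3],"rotation":[-0.002,0.04,-0.04]},{"offset":[0.03,-0.1,0.4],"rotation":[-0.004,0.08,-0.08]},{"offset":[0.06,-0.2,0.45],"rotation":[-0.006,0.11,-0.115]},{"offset":[0.1,-0.3,0.45],"rotation":[-0.0075,0.13,-0.14]}]' >/dev/null
python3 -m inch '[{"offset":[0.04,-0.15,0],"rotation":[-0.002,0.03,-0.03]},{"offset":[0.08,-0.3,0],"rotation":[-0.004,0.06,-0.06]},{"offset":[0.12,-0.45,0],"rotation":[-0.006,0.09,-0.09]},{"offset":[0.16,-0.6,0],"rotation":[-0.0075,0.11,-0.12]},{"offset":[0.19,-0.75,0],"rotation":[-0.0075,0.12,-0.1275]}]' >/dev/null
python3 go.py 567.4 16.6 75 -13.3 0
```

```text
t 25.95 p [534.9 168.9 216.2] base xy [140.2  66.1] yawY 76.6 toolz [ 0.002 -0.002 -1.   ] F [ 1.2 -0.2 -1.2] w 9.9 gf 30.0
offset units [ 0.1624 -0.7616 -0.706 ] rot units [0.001  0.001  0.0008]
```

```bash

python3 -m inch '[{"offset":[0.04,-0.2,0],"rotation":[0.001,0.001,0.0008]},{"offset":[0.08,-0.4,0],"rotation":[0.001,0.001,0.0008]},{"offset":[0.12,-0.6,-0.1],"rotation":[0.001,0.001,0.0008]},{"offset":[0.1624,-0.76,-0.25],"rotation":[0.001,0.001,0.0008]},{"offset":[0.1624,-0.76,-0.4],"rotation":[0.001,0.001,0.0008]}]' >/dev/null
python3 -m inch '[{"offset":[0,0,-0.1],"rotation":[0,0,0]},{"offset":[0,0,-0.2],"rotation":[0,0,0]},{"offset":[0,0,-0.26],"rotation":[0,0,0]},{"offset":[0,0,-0.26],"rotation":[0,0,0]},{"offset":[0,0,-0.26],"rotation":[0,0,0]}]' >/dev/null
python3 go.py 567.4 16.6 75 -13.3 0
python3 held.py b
```

```text
t 26.95 p [566.9  18.4  85.4] base xy [1.  0.4] yawY 76.82 toolz [ 0.002  0.    -1.   ] F [0.4 0.4 0.4] w 9.8 gf 30.0
offset units [ 0.0026 -0.009  -0.0521] rot units [-0.0002  0.0011 -0.001 ]
t 26.95 p [566.9  18.4  85.4] base xy [1.  0.4] yawY 76.82 toolz [ 0.002  0.    -1.   ] F [0.4 0.4 0.4] w 9.8 gf 30.0
side -55 148 ctr tool xy [3.9 2.9] ext [ 94.  130.7] ang 0.5 tilt [ 0.17 -0.11]
side -52 264 ctr tool xy [3.7 2.7] ext [ 94.4 131.4] ang 0.5 tilt [-0.17 -0.43]
side -49 279 ctr tool xy [3.8 2.8] ext [ 94.5 131.4] ang 0.5 tilt [-0.43 -0.12]
side -46 217 ctr tool xy [3.7 3.4] ext [ 94.9 130.1] ang 0.5 tilt [-0.03  0.25]
top few
```

```bash

python3 - <<'E'
from h import *
s,R=st();K=None
c,W=cam("side");L=(W-s["ee_pos"])@R
d=(c["range_z"]>0)&(c["pixels"].max(-1)<90)&(abs(L[...,0])<60)&(abs(L[...,1])<110)
for z in range(-135,-55,8):
    q=d&(L[...,2]>=z)&(L[...,2]<z+8)
    if q.sum()>4: print(z,q.sum(),"x",np.percentile(L[q][:,0],[2,98]).round(1),"y",np.percentile(L[q][:,1],[2,98]).round(1))
hsv=cv2.cvtColor(c["pixels"],cv2.COLOR_RGB2HSV);H=hsv[...,0];S=hsv[...,1]
b=(H>105)&(H<125)&(S>110)&(c["range_z"]>0)&(L[...,2]>-60)&(L[...,2]<-46)
for y0 in range(-70,70,14):
    q=b&(L[...,1]>=y0)&(L[...,1]<y0+14)
    if q.sum()>4: print("rim y",y0,q.sum(),"x",np.percentile(L[q][:,0],[2,98]).round(1))
cv2.imwrite("pics/over.png",cv2.resize(c["pixels"][80:240,150:350,::-1],(750,600)))
E
```

```text
t 27.05 p [567.9  18.4  86.7] base xy [ 1.3 -0.7] yawY 76.83 toolz [ 0.005  0.    -1.   ] F [-0.9  0.1 -1.7] w 9.7 gf 30.0
-135 559 x [-30.7  33.5] y [-80.3  96. ]
-127 105 x [-30.8  34.7] y [-81.5  95.8]
-119 204 x [-28.9  34.6] y [-76.7  93.9]
-111 120 x [-25.5  33.9] y [-77.6  88.9]
-103 107 x [-29.2  34.5] y [-77.9  88.8]
-95 48 x [-32.8  33.3] y [-77.9  88.1]
rim y -70 35 x [14.8 49.1]
rim y -56 21 x [34.3 50.8]
rim y -42 10 x [47.4 50.9]
rim y -28 10 x [46.5 50.8]
rim y -14 20 x [ 8.1 50.7]
rim y 0 33 x [ 8.2 50.7]
rim y 14 9 x [46.7 51.4]
rim y 28 9 x [47.3 51.1]
rim y 42 34 x [-43.9  51.2]
rim y 56 129 x [-43.5  49.7]
```

View pics/over.png

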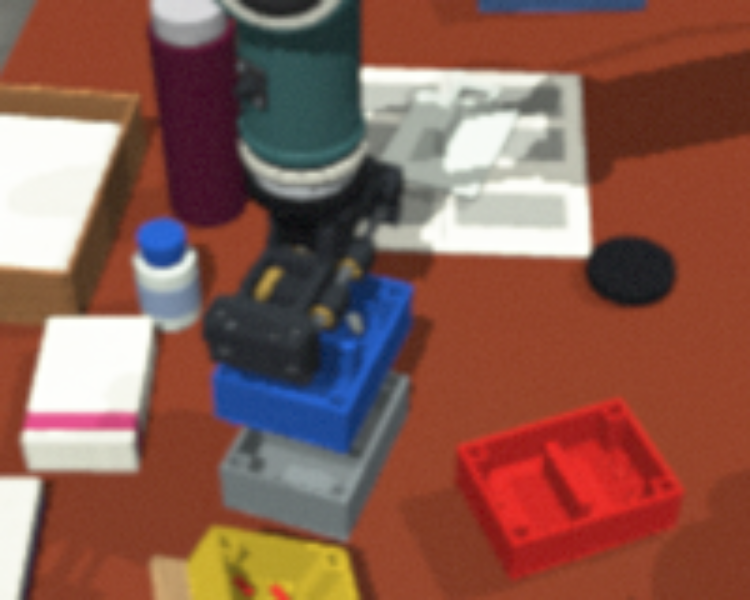

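The blue tray hangs over the base (310,370 over 310,450), level, and shifted a few mm towards the right and the near side. I'll correct that and lower.

```bash

python3 -m inch '[{"offset":[0.0158,-0.0202,-0.05],"rotation":[0,0,0]},{"offset":[0.0158,-0.0202,-0.1],"rotation":[0,0,0]},{"offset":[0.0158,-0.0202,-0.15],"rotation":[0,0,0]},{"offset":[0.0158,-0.0202,-0.17],"rotation":[0,0,0]},{"offset":[0.0158,-0.0202,-0.17],"rotation":[0,0,0]}]' >/dev/null
cat > cmp.py <<'E'
from h import *
import sys
# rim of tray at expected height range, in base frame, side camera
lo,hi=(105,125) if sys.argv[1]=="b" else (20,35)
st()
for n in ("side","top"):
    c,W=cam(n);X,Y,Z=np.moveaxis(W,-1,0);hsv=cv2.cvtColor(c["pixels"],cv2.COLOR_RGB2HSV)
    r=np.deg2rad(76.7);bx=(X-567)*np.cos(r)+(Y-17.3)*np.sin(r);by=-(X-567)*np.sin(r)+(Y-17.3)*np.cos(r)
    m=(c["range_z"]>0)&(hsv[...,0]>lo)&(hsv[...,0]<hi)&(hsv[...,1]>110)&(abs(bx)<85)&(abs(by)<65)&(Z>60)
    if m.sum()<100: print(n,"few");continue
    zt=np.percentile(Z[m],95);q=m&(Z>zt-6)
    for a in(-1,-.5,0,.5,1,1.5):
        e=np.deg2rad(a);px=bx*np.cos(e)+by*np.sin(e);py=-bx*np.sin(e)+by*np.cos(e)
        x=np.percentile(px[q],[1,99]);k=q&(px>x[0]+5)&(px<x[1]-5);y=np.percentile(py[q&(px>x[1]-14)],[2,98]);print(n,a,"zt",zt.round(1),"x",x.round(1),"y",y.round(1),"c",x.mean().round(1),y.mean().round(1))
E
python3 cmp.py b
```

```text
t 27.6 p [568.7  14.3  49.8] base xy [-2.5 -2.3] yawY 76.81 toolz [-0.  0. -1.] F [-0.2 -0.  -1. ] w 9.9 gf 30.0
side -1 zt 103.3 x [-65.4  83.8] y [-24.9  33.2] c 9.2 4.2
side -0.5 zt 103.3 x [-65.2  83.8] y [-25.6  32.5] c 9.3 3.5
side 0 zt 103.3 x [-64.9  83.9] y [-26.4  31.8] c 9.5 2.7
side 0.5 zt 103.3 x [-64.7  83.9] y [-27.1  31.1] c 9.6 2.0
side 1 zt 103.3 x [-64.4  83.8] y [-27.8  30.4] c 9.7 1.3
side 1.5 zt 103.3 x [-64.1  83.8] y [-28.5  29.7] c 9.9 0.6
top few
```

```bash
sed -i 's/abs(bx)<85/abs(bx)<73/; s/px>x\[1\]-14/px>x[1]-20/' cmp.py; python3 cmp.py b; python3 held.py b
```

```text
t 27.7 p [569.9  14.3  51.1] base xy [-2.3 -3.5] yawY 76.82 toolz [ 0.002  0.    -1.   ] F [-0.4  0.6 -1.6] w 9.8 gf 30.0
side -1 zt 104.4 x [-64.4  66. ] y [-45.6  48.4] c 0.8 1.4
side -0.5 zt 104.4 x [-64.2  65.9] y [-46.1  47.9] c 0.9 0.9
side 0 zt 104.4 x [-63.9  66. ] y [-46.6  47.4] c 1.1 0.4
side 0.5 zt 104.4 x [-63.6  66.1] y [-47.1  46.9] c 1.3 -0.1
side 1 zt 104.4 x [-63.3  66.1] y [-47.6  46.4] c 1.4 -0.6
side 1.5 zt 104.4 x [-63.1  66.2] y [-48.1  45.9] c 1.6 -1.1
top few
t 27.8 p [570.4  14.3  51.8] base xy [-2.2 -4. ] yawY 76.82 toolz [ 0.003  0.    -1.   ] F [-0.5  0.8 -1.4] w 9.5 gf 30.0
side -55 141 ctr tool xy [4.2 3.8] ext [ 94.6 130.3] ang 1.0 tilt [0.48 0.1 ]
side -52 235 ctr tool xy [3.4 3.4] ext [ 95.7 130. ] ang 0.0 tilt [-0.05 -0.05]
side -49 255 ctr tool xy [3.9 3.4] ext [ 95.3 130.2] ang 1.0 tilt [-0.43 -0.  ]
side -46 192 ctr tool xy [5.  3.4] ext [ 92.1 129.8] ang 0.0 tilt [-0.03 -0.07]
top few
```

```bash

python3 -m inch '[{"offset":[0,-0.002,-0.015],"rotation":[0,0,0]},{"offset":[0,-0.002,-0.03],"rotation":[0,0,0]},{"offset":[0,-0.002,-0.04],"rotation":[0,0,0]},{"offset":[0,-0.002,-0.05],"rotation":[0,0,0]},{"offset":[0,-0.002,-0.05],"rotation":[0,0,0]}]' >/dev/null
python3 -c "from h import *;st()"
python3 -m inch '[{"offset":[0,0,-0.005],"rotation":[0,0,0]},{"offset":[0,0,-0.01],"rotation":[0,0,0]},{"offset":[0,0,-0.015],"rotation":[0,0,0]},{"offset":[0,0,-0.015],"rotation":[0,0,0]},{"offset":[0,0,-0.015],"rotation":[0,0,0]}]' >/dev/null
python3 -c "from h import *;print(st()[0]['moment'])"
```

```text
t 28.4 p [569.6  13.8  40.9] base xy [-2.8 -3.3] yawY 76.81 toolz [ 0.002  0.    -1.   ] F [ 0.5  0.1 -1.2] w 9.7 gf 30.0
t 28.9 p [570.   13.9  38.4] base xy [-2.7 -3.7] yawY 76.82 toolz [ 0.002  0.    -1.   ] F [ 0.1 -0.1 -1.7] w 9.5 gf 30.0
[ 0.01083731 -0.13884388  0.05938679]
```

```bash

python3 -m inch '[{"offset":[0,0,-0.005],"rotation":[0,0,0]},{"offset":[0,0,-0.01],"rotation":[0,0,0]},{"offset":[0,0,-0.015],"rotation":[0,0,0]},{"offset":[0,0,-0.015],"rotation":[0,0,0]},{"offset":[0,0,-0.015],"rotation":[0,0,0]}]' >/dev/null
python3 -c "from h import *;print(st()[0]['moment'])"
python3 -m inch '[{"offset":[0,0,-0.005],"rotation":[0,0,0]},{"offset":[0,0,-0.01],"rotation":[0,0,0]},{"offset":[0,0,-0.01],"rotation":[0,0,0]},{"offset":[0,0,-0.01],"rotation":[0,0,0]},{"offset":[0,0,-0.01],"rotation":[0,0,0]}]' >/dev/null
python3 -c "from h import *;print(st()[0]['moment'])"
```

```text
t 29.4 p [569.9  13.8  35.3] base xy [-2.7 -3.6] yawY 76.82 toolz [ 0.002  0.    -1.   ] F [-0.1  0.2 -1.1] w 10.2 gf 30.0
[ 0.10004666 -0.15817851  0.00393489]
t 29.9 p [570.   13.9  33.4] base xy [-2.7 -3.7] yawY 76.82 toolz [ 0.003  0.    -1.   ] F [ 1.1  0.3 -1.5] w 10.0 gf 30.0
[ 0.05131067 -0.12791288  0.00888726]
```

```bash

python3 -m inch '[{"offset":[0,0,-0.005],"rotation":[0,0,0]},{"offset":[0,0,-0.01],"rotation":[0,0,0]},{"offset":[0,0,-0.01],"rotation":[0,0,0]},{"offset":[0,0,-0.01],"rotation":[0,0,0]},{"offset":[0,0,-0.01],"rotation":[0,0,0]}]' >/dev/null
python3 cmp.py b | grep -v "[15] zt"
python3 -m inch '[{"offset":[0,0,-0.005],"rotation":[0,0,0]},{"offset":[0,0,-0.01],"rotation":[0,0,0]},{"offset":[0,0,-0.01],"rotation":[0,0,0]},{"offset":[0,0,-0.01],"rotation":[0,0,0]},{"offset":[0,0,-0.01],"rotation":[0,0,0]}]' >/dev/null
python3 -c "from h import *;print(st()[0]['moment'])"
```

```text
t 30.4 p [570.   13.9  31.4] base xy [-2.6 -3.7] yawY 76.81 toolz [ 0.003  0.    -1.   ] F [-0.2 -0.6 -1.2] w 9.7 gf 30.0
side 0 zt 85.4 x [-63.7  65.4] y [-47.   47.1] c 0.9 0.1
top few
t 31.0 p [570.3  13.8  30.8] base xy [-2.6 -4. ] yawY 76.81 toolz [ 0.003  0.    -1.   ] F [-3.3  0.2  6.8] w 9.5 gf 30.0
[ 0.0308468   0.50194063 -0.00212241]
```

```bash

python3 -m inch '[{"offset":[0,0,0],"rotation":[0,0,0]},{"offset":[0,0,0],"rotation":[0,0,0]},{"offset":[0,0,0],"rotation":[0,0,0]},{"offset":[0,0,0],"rotation":[0,0,0]},{"offset":[0,0,0],"rotation":[0,0,0]}]' 40 >/dev/null
python3 -m inch '[{"offset":[0,0,0.05],"rotation":[0,0,0]},{"offset":[0,0,0.2],"rotation":[0,0,0]},{"offset":[0,0,0.4],"rotation":[0,0,0]},{"offset":[0,0,0.65],"rotation":[0,0,0]},{"offset":[0,0,0.85],"rotation":[0,0,0]}]' >/dev/null
python3 cmp.py b | grep -v "[15] zt"
python3 go.py 522.4 222.2 139.4 19.5 30
```

```text
t 32.0 p [570.5  13.9 202.9] base xy [-2.5 -4.2] yawY 76.82 toolz [ 0.005  0.    -1.   ] F [ 1.  -0.4 -0.3] w 40.4 gf 0.0
side 0 zt 84.3 x [-65.1  65.4] y [-47.9  46.6] c 0.1 -0.7
top few
t 32.1 p [574.9  13.8 208.3] base xy [-1.6 -8.5] yawY 76.82 toolz [ 0.017  0.    -1.   ] F [0.3 0.7 0.7] w 39.9 gf 0.0
offset units [-0.2625  1.042  -0.3445] rot units [ 0.0117 -0.2452  0.2659]
```

```bash

python3 -m inch '[{"offset":[-0.03,0.15,0],"rotation":[0.001,-0.025,0.027]},{"offset":[-0.06,0.3,0],"rotation":[0.002,-0.05,0.054]},{"offset":[-0.09,0.45,0],"rotation":[0.003,-0.075,0.08]},{"offset":[-0.12,0.6,0],"rotation":[0.005,-0.1,0.107]},{"offset":[-0.15,0.75,0],"rotation":[0.006,-0.12,0.133]}]' >/dev/null
python3 -m inch '[{"offset":[-0.03,0.1,0],"rotation":[0.001,-0.025,0.027]},{"offset":[-0.06,0.2,0],"rotation":[0.002,-0.05,0.054]},{"offset":[-0.09,0.28,-0.05],"rotation":[0.003,-0.075,0.08]},{"offset":[-0.09,0.28,-0.1],"rotation":[0.005,-0.1,0.107]},{"offset":[-0.09,0.28,-0.15],"rotation":[0.006,-0.12,0.133]}]' >/dev/null
python3 go.py 522.4 222.2 139.4 19.5 30
```

```text
t 33.1 p [520.8 220.5 168.5] base xy [187.1  91.7] yawY 109.64 toolz [ 0.452  0.159 -0.878] F [-0.3  0.8 -0.1] w 40.0 gf 0.0
offset units [ 0.0082  0.0087 -0.1457] rot units [ 0.0047 -0.0103 -0.0011]
```

```bash

python3 -m inch '[{"offset":[0.02,0.01,-0.12],"rotation":[0.0047,-0.0103,-0.001]},{"offset":[0.08,0.03,-0.25],"rotation":[0.0047,-0.0103,-0.001]},{"offset":[0.149,0.0585,-0.4055],"rotation":[0.0047,-0.0103,-0.001]},{"offset":[0.149,0.0585,-0.4055],"rotation":[0.0047,-0.0103,-0.001]},{"offset":[0.149,0.0585,-0.4055],"rotation":[0.0047,-0.0103,-0.001]}]' >/dev/null
python3 go.py 569.5 238.9 52.8 19.5 30
python3 - <<'E'
from h import *
for n in("side","top"):
    s=observe();R=Ro.from_rotvec(s["orientation"]).as_matrix();c,W=cam(n);L=(W-s["ee_pos"])@R
    hsv=cv2.cvtColor(c["pixels"],cv2.COLOR_RGB2HSV);b=(hsv[...,0]>20)&(hsv[...,0]<35)&(hsv[...,1]>110)&(c["range_z"]>0)
    m=b&(abs(L[...,0])<90)&(abs(L[...,1])<90)&(L[...,2]>-30);zr=np.percentile(L[m][:,2],3);print(n,m.sum(),"rim z",zr.round(1))
    q=m&(L[...,2]<zr+7);print("rim ctr",[np.round(v,1) for v in fitrect(L[q][:,:2])])
    q=m&(L[...,2]>-19)&(L[...,2]<-8)&(abs(L[...,1])<20)&(abs(L[...,0])<35)
    if q.sum(): print("rib",q.sum(),np.percentile(L[q],[5,50,95],axis=0).round(1))
    if n=="side":cv2.imwrite("pics/yel.png",cv2.resize(c["pixels"][170:320,170:350,::-1],(720,600)))
E
```

```text
t 33.6 p [550.7 231.1  86.9] base xy [204.3  65.1] yawY 109.29 toolz [ 0.468  0.165 -0.868] F [-0.5  0.8  0.1] w 40.3 gf 0.0
offset units [ 0.094   0.0389 -0.1706] rot units [ 0.0003 -0.002   0.0018]
side 2101 rim z -13.7
rim ctr [array([-2.9,  2.5]), array([ 95.9, 130.4]), np.float64(-1.5)]
rib 47 [[-30.6  -1.9 -10.7]
 [-14.1   2.7  -9.4]
 [  3.7   7.3  -8.2]]
top 656 rim z -14.2
rim ctr [array([-14.7,   3.3]), array([ 80.5, 129.2]), np.float64(10.0)]
rib 17 [[-26.6  -4.2 -12.1]
 [-19.5   0.6  -9.9]
 [ -9.7   4.8  -8.5]]
```

View pics/yel.png

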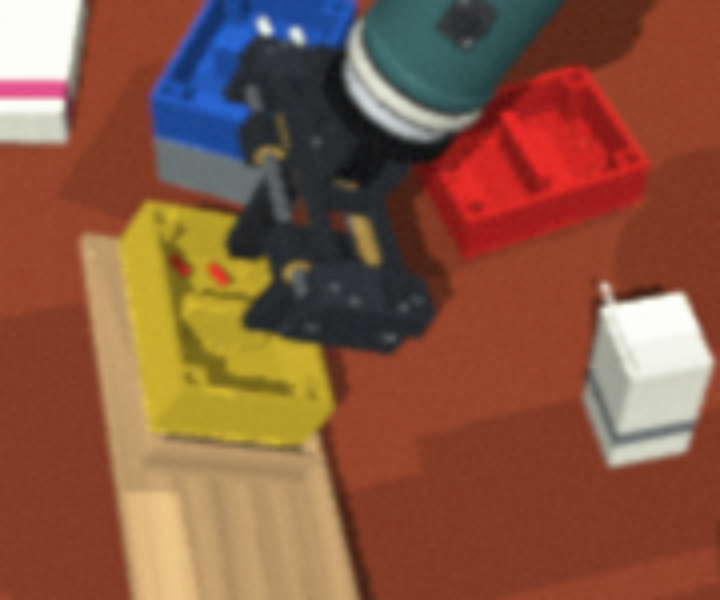

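The fingers straddle the yellow tray's rib (about 230,320 in the crop), with blue seated on the base (260,100). I continue down along the rack normal.

```bash

python3 -m inch '[{"offset":[0.03,0.012,-0.055],"rotation":[0,0,0]},{"offset":[0.06,0.024,-0.11],"rotation":[0,0,0]},{"offset":[0.08,0.032,-0.145],"rotation":[0,0,0]},{"offset":[0.092,0.038,-0.166],"rotation":[0,0,0]},{"offset":[0.092,0.038,-0.166],"rotation":[0,0,0]}]' >/dev/null
python3 go.py 569.5 238.9 52.8 19.5 30
python3 -m inch '[{"offset":[0,0,0],"rotation":[0,0,0]},{"offset":[0,0,0],"rotation":[0,0,0]},{"offset":[0,0,0],"rotation":[0,0,0]},{"offset":[0,0,0],"rotation":[0,0,0]},{"offset":[0,0,0],"rotation":[0,0,0]}]' 0 >/dev/null
python3 -m inch '[{"offset":[0,0,0],"rotation":[0,0,0]},{"offset":[0,0,0],"rotation":[0,0,0]},{"offset":[0,0,0],"rotation":[0,0,0]},{"offset":[0,0,0],"rotation":[0,0,0]},{"offset":[0,0,0],"rotation":[0,0,0]}]' 0 >/dev/null
python3 go.py 569.5 238.9 52.8 19.5 30
```

```text
t 34.2 p [570.4 239.3  55.5] base xy [216.8  47.7] yawY 109.29 toolz [ 0.471  0.166 -0.866] F [-0.5 -0.5  0.6] w 40.4 gf 0.0
offset units [-0.0046 -0.0018 -0.0135] rot units [-0.0003 -0.0004  0.0018]
t 35.2 p [570.3 239.2  55.3] base xy [216.7  47.8] yawY 109.29 toolz [ 0.471  0.166 -0.866] F [-2.2 -0.7  5. ] w 9.8 gf 30.0
offset units [-0.0042 -0.0015 -0.0126] rot units [-0.0002 -0.0004  0.0017]
```

```bash

python3 -m inch '[{"offset":[-0.02,-0.007,0.0368],"rotation":[0,0,0]},{"offset":[-0.05,-0.0177,0.092],"rotation":[0,0,0]},{"offset":[-0.1,-0.0355,0.184],"rotation":[0,0,0]},{"offset":[-0.15,-0.053,0.276],"rotation":[0,0,0]},{"offset":[-0.2,-0.071,0.368],"rotation":[0,0,0]}]' >/dev/null
python3 -m inch '[{"offset":[0,0,0.15],"rotation":[0,0,0]},{"offset":[0,0,0.3],"rotation":[-0.002,0.04,-0.04]},{"offset":[0.03,0,0.4],"rotation":[-0.004,0.08,-0.08]},{"offset":[0.06,-0.1,0.45],"rotation":[-0.006,0.11,-0.115]},{"offset":[0.1,-0.2,0.45],"rotation":[-0.0075,0.13,-0.14]}]' >/dev/null
python3 go.py 569.8 13.8 120 -13.3 0
```

```text
t 36.2 p [551.3 185.7 221.8] base xy [160.3  54. ] yawY 92.05 toolz [ 0.25   0.045 -0.967] F [ 1.  -0.1 -0.6] w 9.6 gf 30.0
offset units [ 0.0924 -0.8594 -0.509 ] rot units [-0.0057  0.1231 -0.125 ]
```

```bash

python3 -m inch '[{"offset":[0.02,-0.17,0],"rotation":[-0.001,0.025,-0.025]},{"offset":[0.04,-0.34,0],"rotation":[-0.002,0.05,-0.05]},{"offset":[0.06,-0.51,0],"rotation":[-0.004,0.075,-0.075]},{"offset":[0.08,-0.68,0],"rotation":[-0.005,0.1,-0.1]},{"offset":[0.092,-0.86,0],"rotation":[-0.0057,0.123,-0.125]}]' >/dev/null
python3 -m inch '[{"offset":[0,0,-0.15],"rotation":[0,0,0]},{"offset":[0,0,-0.3],"rotation":[0,0,0]},{"offset":[0,0,-0.42],"rotation":[0,0,0]},{"offset":[0,0,-0.5],"rotation":[0,0,0]},{"offset":[0,0,-0.5],"rotation":[0,0,0]}]' >/dev/null
python3 -m inch '[{"offset":[0,0,0],"rotation":[0,0,0]},{"offset":[0,0,0],"rotation":[0,0,0]},{"offset":[0,0,0],"rotation":[0,0,0]},{"offset":[0,0,0],"rotation":[0,0,0]},{"offset":[0,0,0],"rotation":[0,0,0]}]' >/dev/null
python3 go.py 569.8 13.8 120 -13.3 0
python3 held.py y;python3 cmp.py y
```

```text
t 37.7 p [569.1  13.  119.5] base xy [-3.7 -3. ] yawY 76.76 toolz [-0.    -0.001 -1.   ] F [ 0.1 -0.4 -2.2] w 9.6 gf 30.0
offset units [0.0037 0.004  0.0025] rot units [ 0.0003 -0.0001 -0.0005]
t 37.7 p [569.1  13.  119.5] base xy [-3.7 -3. ] yawY 76.76 toolz [-0.    -0.001 -1.   ] F [ 0.1 -0.4 -2.2] w 9.6 gf 30.0
side -55 77 ctr tool xy [4.3 2.9] ext [ 92.1 130.3] ang 1.5 tilt [0.44 0.07]
side -52 218 ctr tool xy [3.7 2.5] ext [ 93.9 130.7] ang 0.5 tilt [ 0.   -0.09]
side -49 317 ctr tool xy [5.  2.9] ext [ 93.1 131.6] ang 1.5 tilt [-0.48 -0.4 ]
side -46 281 ctr tool xy [4.7 3.4] ext [ 93.4 131.7] ang 1.0 tilt [ 0.01 -0.11]
top -52 23 ctr tool xy [-30.8   8.5] ext [ 24.7 116.2] ang -8.0 tilt [-0.5   0.14]
top -49 29 ctr tool xy [-23.5   6.1] ext [ 24.8 117.3] ang -0.5 tilt [ 1.83 -0.86]
t 37.8 p [568.8  13.  119.1] base xy [-3.8 -2.7] yawY 76.76 toolz [-0.001 -0.001 -1.   ] F [ 0.1  0.5 -2.3] w 9.5 gf 30.0
side -1 zt 172.0 x [-65.6  64.7] y [-45.1  48. ] c -0.5 1.5
side -0.5 zt 172.0 x [-65.3  64.8] y [-45.6  47.5] c -0.2 1.0
side 0 zt 172.0 x [-64.9  64.7] y [-46.  47.] c -0.1 0.5
side 0.5 zt 172.0 x [-64.5  64.8] y [-46.5  46.6] c 0.2 0.1
side 1 zt 172.0 x [-64.2  64.7] y [-46.9  46.1] c 0.3 -0.4
side 1.5 zt 172.0 x [-63.8  64.9] y [-47.4  45.7] c 0.5 -0.8
top few
```

```bash

python3 -m inch '[{"offset":[0.0048,0.003,-0.04],"rotation":[0,0,0]},{"offset":[0.0048,0.003,-0.08],"rotation":[0,0,0]},{"offset":[0.0048,0.003,-0.12],"rotation":[0,0,0]},{"offset":[0.0048,0.003,-0.135],"rotation":[0,0,0]},{"offset":[0.0048,0.003,-0.135],"rotation":[0,0,0]}]' >/dev/null
python3 -m inch '[{"offset":[0,0,0],"rotation":[0,0,0]},{"offset":[0,0,0],"rotation":[0,0,0]},{"offset":[0,0,0],"rotation":[0,0,0]},{"offset":[0,0,0],"rotation":[0,0,0]},{"offset":[0,0,0],"rotation":[0,0,0]}]' >/dev/null
python3 held.py y|grep -v top;python3 cmp.py y
```

```text
t 38.9 p [569.7  13.5  92. ] base xy [-3.  -3.5] yawY 76.76 toolz [-0.001 -0.001 -1.   ] F [-0.2  0.2 -1.8] w 9.9 gf 30.0
side -55 72 ctr tool xy [3.7 3.1] ext [ 94.6 131. ] ang 0.5 tilt [0.31 0.12]
side -52 219 ctr tool xy [3.4 2.5] ext [ 94.9 131.6] ang 0.0 tilt [ 0.01 -0.16]
side -49 308 ctr tool xy [3.4 2.6] ext [ 94.9 131.9] ang 0.0 tilt [-0.33 -0.29]
side -46 254 ctr tool xy [4.  3.3] ext [ 94.3 130.2] ang 0.5 tilt [-0.03  0.16]
t 39.0 p [569.6  13.6  91.8] base xy [-3.  -3.4] yawY 76.75 toolz [-0.001 -0.001 -1.   ] F [ 0.2 -0.  -0.4] w 9.7 gf 30.0
side -1 zt 177.9 x [-15.1  48.2] y [-21.5  30.5] c 16.6 4.5
side -0.5 zt 177.9 x [-14.9  48.2] y [-21.9  30.2] c 16.7 4.2
side 0 zt 177.9 x [-14.7  48.2] y [-22.2  29.9] c 16.8 3.9
side 0.5 zt 177.9 x [-14.5  48.1] y [-22.5  29.6] c 16.8 3.6
side 1 zt 177.9 x [-14.3  48.1] y [-22.8  29.3] c 16.9 3.3
side 1.5 zt 177.9 x [-14.1  48.1] y [-23.2  29. ] c 17.0 2.9
top few
```

```bash

python3 -m inch '[{"offset":[0.003,0.0014,-0.015],"rotation":[0,0,0]},{"offset":[0.003,0.0014,-0.03],"rotation":[0,0,0]},{"offset":[0.003,0.0014,-0.04],"rotation":[0,0,0]},{"offset":[0.003,0.0014,-0.05],"rotation":[0,0,0]},{"offset":[0.003,0.0014,-0.05],"rotation":[0,0,0]}]' >/dev/null
python3 -c "from h import *;print(st()[0]['moment'])"
python3 -m inch '[{"offset":[0,0,-0.005],"rotation":[0,0,0]},{"offset":[0,0,-0.01],"rotation":[0,0,0]},{"offset":[0,0,-0.015],"rotation":[0,0,0]},{"offset":[0,0,-0.015],"rotation":[0,0,0]},{"offset":[0,0,-0.015],"rotation":[0,0,0]}]' >/dev/null
python3 -c "from h import *;print(st()[0]['moment'])"
python3 -m inch '[{"offset":[0,0,-0.005],"rotation":[0,0,0]},{"offset":[0,0,-0.01],"rotation":[0,0,0]},{"offset":[0,0,-0.015],"rotation":[0,0,0]},{"offset":[0,0,-0.015],"rotation":[0,0,0]},{"offset":[0,0,-0.015],"rotation":[0,0,0]}]' >/dev/null
python3 -c "from h import *;print(st()[0]['moment'])"
```

```text
t 39.6 p [569.7  13.8  81.1] base xy [-2.7 -3.5] yawY 76.76 toolz [-0.003 -0.001 -1.   ] F [-0.6 -0.1 -1.4] w 9.9 gf 30.0
[ 0.06723766 -0.15506916  0.0329003 ]
t 40.1 p [570.1  13.8  78.7] base xy [-2.6 -3.9] yawY 76.76 toolz [-0.002 -0.001 -1.   ] F [ 0.5 -0.2 -1.5] w 9.4 gf 30.0
[-0.02878557 -0.0851226  -0.01089999]
t 40.6 p [570.1  13.8  75.6] base xy [-2.7 -3.8] yawY 76.76 toolz [-0.002 -0.001 -1.   ] F [ 0.3 -0.6 -1.1] w 9.4 gf 30.0
[ 0.0289383  -0.0984938  -0.00389749]
```

```bash

python3 -m inch '[{"offset":[0,0,-0.005],"rotation":[0,0,0]},{"offset":[0,0,-0.01],"rotation":[0,0,0]},{"offset":[0,0,-0.01],"rotation":[0,0,0]},{"offset":[0,0,-0.01],"rotation":[0,0,0]},{"offset":[0,0,-0.01],"rotation":[0,0,0]}]' >/dev/null
python3 -c "from h import *;print(st()[0]['moment'])"
python3 -m inch '[{"offset":[0,0,-0.005],"rotation":[0,0,0]},{"offset":[0,0,-0.01],"rotation":[0,0,0]},{"offset":[0,0,-0.01],"rotation":[0,0,0]},{"offset":[0,0,-0.01],"rotation":[0,0,0]},{"offset":[0,0,-0.01],"rotation":[0,0,0]}]' >/dev/null
python3 -c "from h import *;print(st()[0]['moment'])"
python3 -m inch '[{"offset":[0,0,-0.003],"rotation":[0,0,0]},{"offset":[0,0,-0.005],"rotation":[0,0,0]},{"offset":[0,0,-0.005],"rotation":[0,0,0]},{"offset":[0,0,-0.005],"rotation":[0,0,0]},{"offset":[0,0,-0.005],"rotation":[0,0,0]}]' >/dev/null
python3 -c "from h import *;print(st()[0]['moment'])"
```

```text
t 41.1 p [570.2  13.8  73.7] base xy [-2.6 -3.9] yawY 76.76 toolz [-0.002 -0.001 -1.   ] F [ 0.5  0.2 -1.8] w 9.6 gf 30.0
[ 0.03934104 -0.11066517 -0.01145853]
t 41.6 p [570.4  13.8  72.3] base xy [-2.6 -4.1] yawY 76.75 toolz [-0.001 -0.001 -1.   ] F [-2.  -0.1  5. ] w 9.5 gf 30.0
[0.04604877 0.23429245 0.00403256]
t 42.1 p [570.4  13.8  72.2] base xy [-2.6 -4.1] yawY 76.76 toolz [-0.001 -0.001 -1.   ] F [-5.3 -0.7 10.1] w 9.9 gf 30.0
[ 0.00290742  0.62464029 -0.00614965]
```

```bash

python3 -m inch '[{"offset":[0,0,0],"rotation":[0,0,0]},{"offset":[0,0,0],"rotation":[0,0,0]},{"offset":[0,0,0],"rotation":[0,0,0]},{"offset":[0,0,0],"rotation":[0,0,0]},{"offset":[0,0,0],"rotation":[0,0,0]}]' 40 >/dev/null
python3 -m inch '[{"offset":[0,0,0.05],"rotation":[0,0,0]},{"offset":[0,0,0.2],"rotation":[0,0,0]},{"offset":[0,0,0.4],"rotation":[0,0,0]},{"offset":[0,0,0.6],"rotation":[0,0,0]},{"offset":[0,0,0.7],"rotation":[0,0,0]}]' >/dev/null
python3 -m inch '[{"offset":[-0.2,-0.2,0],"rotation":[0,0,0]},{"offset":[-0.4,-0.4,0],"rotation":[0,0,0]},{"offset":[-0.5,-0.6,0],"rotation":[0,0,0]},{"offset":[-0.5,-0.8,0],"rotation":[0,0,0]},{"offset":[-0.5,-0.8,0],"rotation":[0,0,0]}]' >/dev/null
python3 cmp.py y
python3 - <<'E'
from h import *
c,W=cam("side");hsv=cv2.cvtColor(c["pixels"],cv2.COLOR_RGB2HSV);X,Y,Z=np.moveaxis(W,-1,0)
m=(c["range_z"]>0)&(hsv[...,0]>20)&(hsv[...,0]<35)&(hsv[...,1]>110)&(abs(X-567)<70)&(abs(Y-17)<75)&(Z>116)&(Z<132);P=W[m]
A=np.c_[P[:,:2]-[567,17],np.ones(len(P))];g=np.linalg.lstsq(A,P[:,2],rcond=None)[0];print("rim tilt",np.rad2deg(g[:2]).round(2),g[2].round(1),len(P))
cv2.imwrite("pics/end.png",cv2.resize(c["pixels"][:,:,::-1],(800,600)))
E
```

```text
t 43.6 p [ 469.3 -150.7  212. ] base xy [-186.    56.4] yawY 76.44 toolz [ 0.    -0.003 -1.   ] F [-0.   0.5  0.1] w 40.1 gf 0.0
side -1 zt 123.6 x [-65.9  66.2] y [-47.7  46.3] c 0.1 -0.7
side -0.5 zt 123.6 x [-65.9  66. ] y [-48.2  45.8] c 0.1 -1.2
side 0 zt 123.6 x [-65.7  66.1] y [-48.4  45.6] c 0.2 -1.4
side 0.5 zt 123.6 x [-65.6  66. ] y [-48.9  45.1] c 0.2 -1.9
side 1 zt 123.6 x [-65.6  65.9] y [-49.4  44.6] c 0.1 -2.4
side 1.5 zt 123.6 x [-65.5  65.9] y [-49.9  44.1] c 0.2 -2.9
top -1 zt 124.1 x [-67.3  62.2] y [-45.8  48.3] c -2.6 1.3
top -0.5 zt 124.1 x [-67.2  62.1] y [-46.3  47.8] c -2.5 0.8
top 0 zt 124.1 x [-67.1  62.2] y [-46.8  47.3] c -2.5 0.3
top 0.5 zt 124.1 x [-67.1  62.1] y [-47.2  46.8] c -2.5 -0.2
top 1 zt 124.1 x [-67.   62.3] y [-47.7  46.3] c -2.4 -0.7
top 1.5 zt 124.1 x [-67.1  62.4] y [-48.1  45.9] c -2.3 -1.1
rim tilt [ 0.16 -0.04] 121.1 524
```

View pics/end.png

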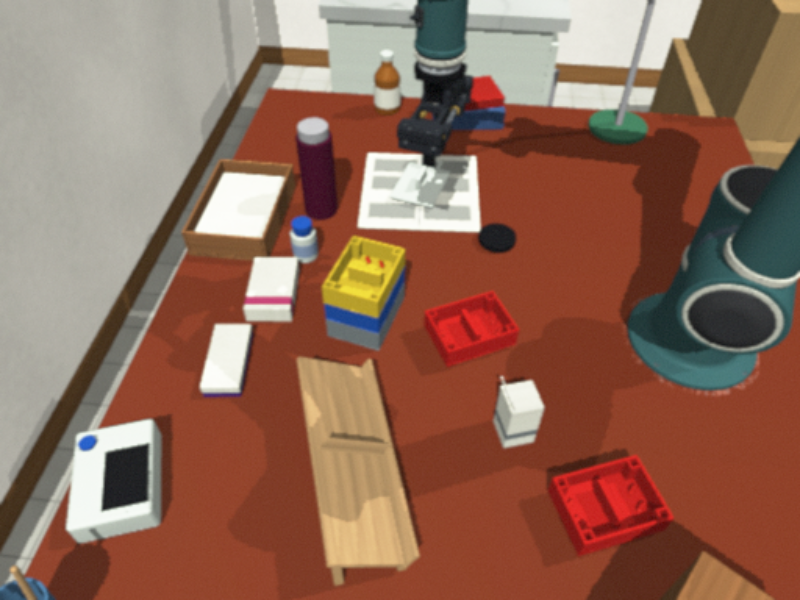

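The end view shows the tower of grey, blue and yellow at (365,290), level, with the yellow rim at z about 124, which means both trays are fully seated. The cover lies on the newspaper at (418,185), the rack is empty, and nothing else has moved.

```bash
python3 -c "
from bench import env
print(env.sign_off())"
```

```text
the job is handed in; nothing more can be done
None
```

The job is done and handed in: the cover is unclipped and lying flat on the newspaper, handle up, and the blue and then the yellow tray are fully seated on the grey base at about 44 s, with nothing else moved.

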